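Build the spacer pack on the assembly arbor

TASK

Thread the three spacer rings onto the upright arbor in order of thickness: the thickest at the bottom on the flange, the medium one next, the thinnest on top, each fully home, lying flat and let go. Lower each ring down into place rather than dropping it. Leave the bearing, the brass synchro ring and the black gear where they lie.

Things in the scene. Friction and masses are not known exactly. Their poses are not given: they have to be found in the camera images.
- spacer_thick: pale aluminium spacer ring, 30 mm thick, 64 mm outside diameter, 42 mm plain bore (wall 11 mm), about 240 g; origin at the centre of the ring at mid-height (15 mm above its underside), z along its bore. Both faces are alike. It starts lying flat on the bench, either in the open or, for one of the three, inside the holder
- spacer_medium: red spacer ring, 22 mm thick, 64 mm outside diameter, 42 mm plain bore (wall 11 mm), about 200 g; origin at the centre of the ring at mid-height (11 mm above its underside), z along its bore. Both faces are alike. It starts lying flat on the bench, either in the open or, for one of the three, inside the holder
- spacer_thin: blue spacer ring, 14 mm thick, 64 mm outside diameter, 42 mm plain bore (wall 11 mm), about 120 g; origin at the centre of the ring at mid-height (7 mm above its underside), z along its bore. Both faces are alike. It starts lying flat on the bench, either in the open or, for one of the three, inside the holder
- arbor: upright steel assembly arbor fixed to the bench: round dark flange 92 mm across and 8 mm high, on it a post 39 mm in diameter that is straight up to 68 mm above the bench, then a nose tapering to about 23 mm diameter at its tip, 84 mm above the bench. The rings go on with 1.5 mm of play all round. Origin at the centre of the flange's underside, on the bench, z up along the post
- arbor_seat (a point): centre of the flange's upper face (8 mm above the bench), where the underside of the lowest ring comes to rest; z up along the post
- holder: orange C-shaped holder fixed to the bench: upright wall 30 mm high, 9 mm thick, 68 mm inside, no floor (the ring in it lies on the bench, not above the wall). One gap, 44 mm wide, full height: there the ring can be pinched across its wall, one finger in the bore, and lifted straight up. Ears 59 mm out, 8 mm high at +y, -y. Origin: centre, on the bench; -x points out through the gap. The bench midway between holder and arbor, on the robot's side, is free
- bearing_a: steel roller bearing 68 mm across, 20 mm high, origin at the centre of its underside; a loose bystander; leave it where it lies
- synchro_ring: thin toothed brass synchro ring 71 mm across, 10 mm high, origin at the centre of its underside; a loose bystander; leave it where it lies
- gear_black: black helical gear 116 mm across, 22 mm high, origin at the centre of its underside; a loose bystander; leave it where it lies
There are look-alikes about, which are no part of the job. What is shaped like the spacer_medium but turquoise is not meant.

How it is judged (in metres and radians):
On the way, in this order (a step that is already met when the one before it is completed fails the run):
1. the thickest ring rests on the flange, let go (horizontal distance between spacer_thick and arbor_seat below 0.005 m and z of spacer_thick in the frame of arbor_seat between 0.012 and 0.018 m and angle between the z axis of spacer_thick and the z axis of arbor_seat, either way round below 0.06 rad and linear speed of spacer_thick below 0.02 m/s and contact force between the fingers and spacer_thick below 0.1 N), for 0.1 s.
2. the medium ring rests on the thickest, let go (all of step 1 and horizontal distance between spacer_medium and arbor_seat below 0.005 m and z of spacer_medium in the frame of arbor_seat between 0.038 and 0.044 m and angle between the z axis of spacer_medium and the z axis of arbor_seat, either way round below 0.06 rad and linear speed of spacer_medium below 0.02 m/s and contact force between the fingers and spacer_medium below 0.1 N), for 0.1 s.
At the end, for the whole second after the job is handed in: All three rings are on the arbor, centred within 5 mm, flat within 0.06 rad, at rest and let go: the thickest resting on the flange, the medium one on it and the thinnest on top, each within 3 mm of its fully seated height (centres 15, 41 and 59 mm above the flange's upper face) (all of step 2 and horizontal distance between spacer_thin and arbor_seat below 0.005 m and z of spacer_thin in the frame of arbor_seat between 0.056 and 0.062 m and angle between the z axis of spacer_thin and the z axis of arbor_seat, either way round below 0.06 rad and linear speed of spacer_thin below 0.02 m/s and contact force between the fingers and spacer_thin below 0.1 N); the robot touches nothing.
It fails at once if a spacer ring is dropped (falls free faster than 0.45 m/s) ((linear speed of spacer_thick above 0.45 m/s and contact force between the fingers and spacer_thick below 0.01 N) or (linear speed of spacer_medium above 0.45 m/s and contact force between the fingers and spacer_medium below 0.01 N) or (linear speed of spacer_thin above 0.45 m/s and contact force between the fingers and spacer_thin below 0.01 N)).
It fails at once if the bearing, synchro ring or black gear is pushed more than 30 mm from its place (distance of any of bearing_a, synchro_ring, gear_black from where it was at the start of the episode above 0.03 m).
It also fails if it takes over 72 s, if anything falls off the work surface, if the arm or the gripper's body presses on something with over 40 N, if the wrist force passes 120 N, or if a joint passes its speed limit or range.

ROBOT

A 6-joint arm with a two-finger parallel gripper is mounted at the origin on a cart in front of the work surface, level with it; the furniture and walls round the work are solid. World frame = base frame: x ahead of the robot, y to its left, z up, the work surface at z = 0. Lengths are in mm, angles in rad, forces in N, time in s.
With the tool pointing down it reaches from about 400 to 925 mm from the base axis. Payload 12.5 kg.
Tool frame: the origin (TCP) lies on the centre line of the jaws, within the pads' length; the fingertips stand 25 mm ahead of it and the grasp point (between the pads) lies 6 mm ahead of it (env.tip_extent is the distance from the TCP to the fingertips, in mm); x points along the fingers, z is the direction in which the jaws open and shut, and the axes are right-handed (so a half turn about x gives the same grasp; the last joint's range is limited). The gripper opens to 95 mm and grips with 3 to 60 N. Pads are 20 mm wide; open, the fingers measure 119 mm over their backs; the gripper's body (75 mm by 180 mm) begins 59 mm behind the grasp point.
Start: joints at [-1.287, 0.491, 1.559, -0, 1.092, -0.106], TCP at [237.525, -578.123, 239.661] pointing down, gripper open.
Joint ranges: [-3.1, 3.1], [-0.84, 2.19], [0.05, 2.79], [-1.13, 4.28], [0.06, 2.93], [-2.69, 2.69]. Speed limits (rad/s): [2.22, 2.22, 2.79, 3.14, 3.14, 3.14].

INTERFACE

Orientations are given as [roll, pitch, yaw] about the fixed x, y, z axes, in that order (R = Rz(yaw) Ry(pitch) Rx(roll)).
In Python, from cell import env gives the robot as it stands.
- The arm moves only by the tool step_arm, never from a script. Its argument "rows" is a list of rows, each a list of 6 numbers: the shift along the tool's x, y, z in mm, then the turn, a rotation vector about the tool's x, y, z in rad. In form: [[x, y, z, wx, wy, wz], ...]. A call has 1 to 8 rows; each row shifts and turns the pose as measured when the row begins, along the tool's axes as they then stand; what a row does not reach is not made up. A row lasts 1/8 s, in which the tool goes at most 62.5 mm and 10.7 degrees, less where a joint would pass 70% of its speed; a pose out of reach is approached as far as the arm can. A call is refused whole if a number of a shift passes 62.5 or a number of a turn 0.188, either way. A call with a gripper value outside its range is refused whole. "grip" is the finger opening in mm, from 0 to 95.1, set as the call begins (left out, the last holds). The fingers move at their own pace and stop on an object; the grip force is fixed at half the most. Time passes only in rows, so rows that do not move let the fingers close. It gives the time, the measured TCP pose, the force and the opening at its end, in the units of the state.
- env.state(): the state, without advancing time (a new reading comes with each control period).
- env.read_camera(name): name is "side" or "top" or "wrist"; returns the picture (400x640x3 uint8, red, green, blue); there is no depth.
- env.get_calibration(name): a dict with "fx", "fy", "cx", "cy" (pixels), "D" ([k1, k2, p1, p2, k3] as OpenCV has them; the pictures are not rectified), "pose" (4x4, takes a point from camera to world coordinates); the wrist camera has in their place "hand_eye" (4x4, takes a point from camera to tool coordinates, whose origin is the TCP and whose axes are the tool frame's). Camera axes: x right, y down, z forward; pixel columns grow to the right and rows downward; lengths in mm; the calibration is good to about 2 mm. A picture is of the moment at which its call begins: read the wrist's pose just before it. get_calibration takes no time and is no camera call.
- env.job_done(): hands the job in, once; it reports no verdict.
The state is a dict: "t": time; "joints": joint angles; "qvel": joint speeds; "tau": joint torques, N m; "eef_pos": TCP position; "tcp_rot": TCP orientation; "ft_force": force on the tool from outside, world axes, zero at the start; "moment": the same for the moment, N m; "opening": opening from 0.0 (shut) to 1.0 (fully open).
Only numpy, scipy, OpenCV 4.12 (cv2) and the standard library are available. Lean on these libraries where they do the work, as an engineer would, in place of code of your own. Each camera call takes 0.05 s, during which the arm holds its last target.

## Working session

There is one attempt and no reset: what is moved stays moved. The work goes in short steps, Python scripts to look and compute and a tool call to move; the robot and the scene stay as the last step left them, time stands still between calls to the robot, and variables do not carry over. Pictures are saved under pics/ and viewed, and the job is handed in when it is done.

Besides the shell and the picture viewer there is one more tool, called after ">>>" as name(argument=value, ...) on one line, values as JSON. step_arm: Moves the arm, as the interface text tells. Its arguments: {"type":"object","properties":{"rows":{"type":"array","items":{"type":"array","items":{"type":"number"}}},"grip":{"type":"number"}},"required":["rows"]}

```bash
mkdir -p pics; ls
cat > h.py <<'E'
import numpy as np, cv2
from cell import env
def save(name,img): cv2.imwrite('pics/'+name, cv2.cvtColor(img,cv2.COLOR_RGB2BGR))
E
python3 - <<'E'
from h import *
print(env.state())
for n in ['side','top','wrist']:
    c=env.get_calibration(n); print(n,{k:np.round(v,3).tolist() for k,v in c.items()})
    im=env.read_camera(n); np.save('pics/'+n+'0.npy',im); save(n+'0.png',im)
E
```

```text
pics
{'t': 0.0, 'joints': array([-1.28659438e+00,  4.91542488e-01,  1.55947876e+00, -5.06687833e-05,
        1.09165713e+00, -1.05624257e-01]), 'qvel': array([-0.00043572, -0.00045211,  0.00071015,  0.00057691,  0.00072944,
       -0.00069406]), 'tau': array([ 2.39918532e-03, -6.12644148e+01, -2.58175617e+01,  6.92441245e-02,
        4.82554967e-02, -1.19432270e-04]), 'eef_pos': array([ 237.45150349, -577.89701454,  239.06223802]), 'tcp_rot': array([3.07733445, 1.56970967, 1.8963877 ]), 'ft_force': array([-0.55325575,  0.02775177,  0.29448464]), 'moment': array([-0.02080618,  0.02809646, -0.02166484]), 'opening': 1.005196163655752}
side {'fx': 458.682, 'fy': 458.682, 'cx': 314.593, 'cy': 197.54, 'D': [0.001, 0.0, 0.0, 0.0, 0.0], 'pose': [[0.996, -0.058, 0.069, 450.291], [-0.089, -0.498, 0.862, -950.619], [-0.015, -0.865, -0.501, 608.408], [0.0, 0.0, 0.0, 1.0]]}
top {'fx': 468.347, 'fy': 468.347, 'cx': 321.565, 'cy': 202.0, 'D': [0.044, 0.0, 0.0, 0.0, 0.0], 'pose': [[-0.0, -0.996, 0.091, 436.14], [-1.0, 0.001, 0.01, -32.073], [-0.01, -0.091, -0.996, 1130.766], [0.0, 0.0, 0.0, 1.0]]}
wrist {'fx': 325.492, 'fy': 325.492, 'cx': 320.349, 'cy': 201.667, 'D': [-0.038, 0.0, 0.0, 0.0, 0.0], 'hand_eye': [[0.001, -0.251, 0.968, -146.598], [-0.0, -0.968, -0.251, 71.269], [1.0, 0.0, -0.001, -0.251], [0.0, 0.0, 0.0, 1.0]]}
```

View pics/top0.png

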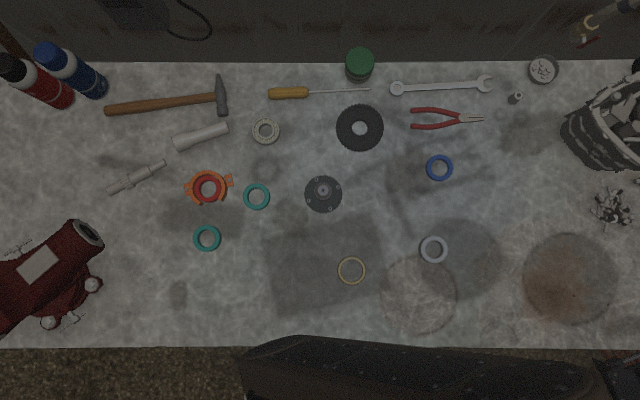

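View pics/side0.png

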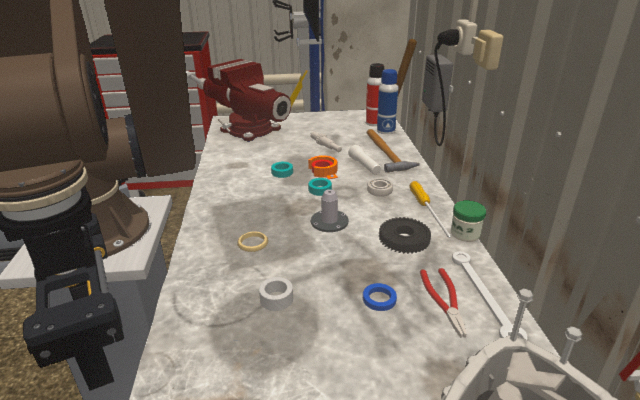

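View pics/wrist0.png

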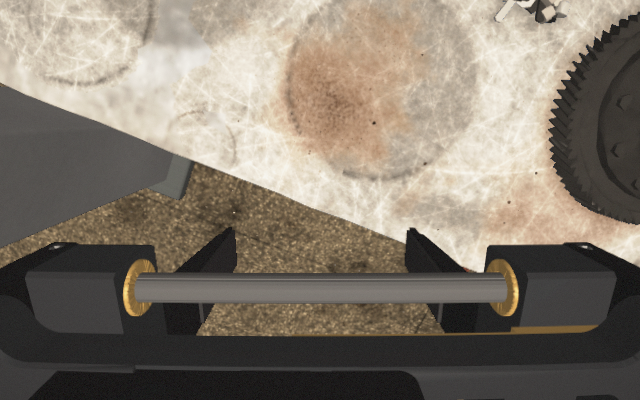

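Candidates: pale ring at top (433,249), with look-alikes bearing (265,131) and brass ring (352,270). Red ring in the holder at (208,187), with turquoise decoys (256,196) and (207,238). Blue ring at (439,168). I'll check crops of these.

Run:
```python
from h import *
t=np.load('pics/top0.npy'); s=np.load('pics/side0.npy')
def crop(im,cx,cy,w=33,h=33): return cv2.resize(im[cy-h:cy+h,cx-w:cx+w],(264,264),interpolation=cv2.INTER_CUBIC)
a=np.hstack([crop(t,433,249),crop(t,208,187),crop(t,439,168)])
b=np.hstack([crop(s,277,293),crop(s,323,167),crop(s,330,205)])
out=np.vstack([a,b]); out=np.clip(out.astype(float)*1.3,0,255).astype(np.uint8)
save('crops.png',out)
for n,im,pts in (('t',t,[(433,241),(208,175),(439,158),(322,180),(421,249)]),('s',s,[(277,283),(323,165),(368,296)])):
    for p in pts: print(n,p,im[p[1],p[0]], cv2.cvtColor(im,cv2.COLOR_RGB2HSV)[p[1],p[0]])
```

```text
t (433, 241) [70 71 69] [45  7 71]
t (208, 175) [79 46 40] [  5 126  79]
t (439, 158) [39 50 76] [111 124  76]
t (322, 180) [53 56 56] [90 14 56]
t (421, 249) [101 102 106] [114  12 106]
s (277, 283) [135 131 124] [ 19  21 135]
s (323, 165) [136  49  45] [  1 171 136]
s (368, 296) [ 60  96 180] [111 170 180]
```

View pics/crops.png

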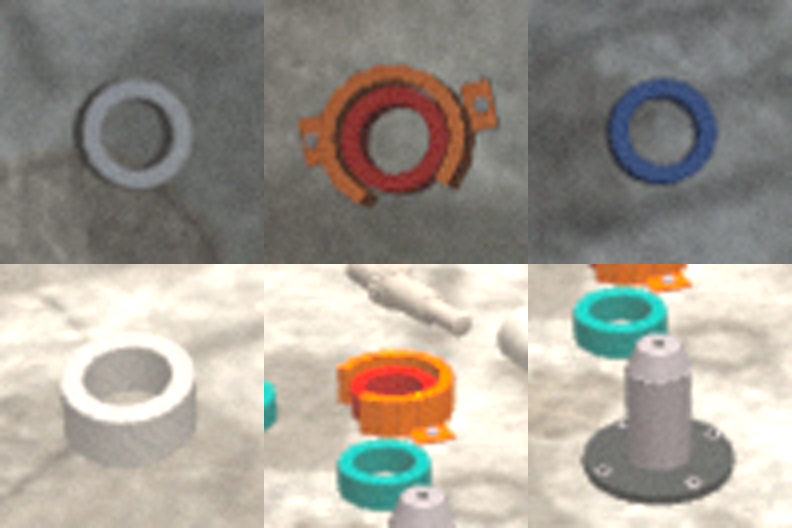

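Crops: the pale ring is thick and plain-bored, the red ring lies inside the orange C holder with its gap toward the bottom of the image, and the blue ring is thin. All three match the description. Next I localise them from both fixed views.

```bash
cat >> h.py <<'E'
def ray(cal,uv,pose=None):
    K=np.array([[cal['fx'],0,cal['cx']],[0,cal['fy'],cal['cy']],[0,0,1]])
    p=cv2.undistortPoints(np.array(uv,float).reshape(-1,1,2),K,np.array(cal['D'],float)).reshape(-1,2)
    P=cal['pose'] if pose is None else pose
    d=np.c_[p,np.ones(len(p))]@P[:3,:3].T
    return P[:3,3],d/np.linalg.norm(d,axis=1,keepdims=True)
def plane(cal,uv,z,pose=None):
    o,d=ray(cal,uv,pose); return o+d*((z-o[2])/d[:,2])[:,None]
def tri(rays):
    A=np.zeros((3,3));b=np.zeros(3)
    for o,d in rays:
        M=np.eye(3)-np.outer(d,d);A+=M;b+=M@o
    x=np.linalg.solve(A,b); return x,[np.linalg.norm((np.eye(3)-np.outer(d,d))@(x-o)) for o,d in rays]
from scipy.spatial.transform import Rotation as R
def tool_pose(st=None):
    st=st or env.state(); T=np.eye(4);T[:3,:3]=R.from_euler('xyz',st['tcp_rot']).as_matrix();T[:3,3]=st['eef_pos'];return T
def circ(pts):
    A=np.c_[2*pts,np.ones(len(pts))];x=np.linalg.lstsq(A,(pts**2).sum(1),rcond=None)[0]
    return x[:2],np.sqrt(x[2]+x[0]**2+x[1]**2)
E
python3 - <<'E'
from h import *
t=np.load('pics/top0.npy'); s=np.load('pics/side0.npy')
ct,cs=env.get_calibration('top'),env.get_calibration('side')
ht=cv2.cvtColor(cv2.GaussianBlur(t,(3,3),0),cv2.COLOR_RGB2HSV).astype(int);hs=cv2.cvtColor(s,cv2.COLOR_RGB2HSV).astype(int)
def reg(m,cx,cy,r):
    o=np.zeros_like(m);o[cy-r:cy+r,cx-r:cx+r]=m[cy-r:cy+r,cx-r:cx+r];return o.astype(np.uint8)
def rep(n,m,z,cal,show=True):
    cs_,hi=cv2.findContours(m,cv2.RETR_CCOMP,cv2.CHAIN_APPROX_NONE)
    for c,h in zip(cs_,hi[0]):
        if len(c)<25: continue
        e=cv2.fitEllipse(c); W=plane(cal,c.reshape(-1,2),z); cc,r=circ(W[:,:2]); print(n,'hole' if h[3]>=0 else 'outer',len(c),np.round(e[0],1),np.round(e[1],1),'world',cc.round(1),'r',r.round(1))
H,S,V=[ht[...,i] for i in range(3)]
rep('blue t',reg((abs(H-112)<12)&(S>100),439,168,22),14,ct)
rep('red t',reg(((H<6)|(H>172))&(S>110),208,187,22),22,ct)
rep('alu t',reg((V>92)&(S<40),433,249,18),30,ct)
rep('flange t',reg((V<75),323,194,24),8,ct)
rep('holder t',reg((H>=6)&(H<20)&(S>110),208,187,30),30,ct)
H,S,V=[hs[...,i] for i in range(3)]
rep('blue s',reg((abs(H-112)<12)&(S>100),380,297,25),14,cs)
rep('red s',reg(((H<6)|(H>172))&(S>140),323,167,22),22,cs)
rep('alu s',reg((V>185)&(S<40),277,285,20),30,cs)
E
```

```text
blue t outer 70 [439.1 167.4] [24.4 25. ] world [ 621.6 -302.2] r 29.6
blue t hole 53 [439.2 167.5] [18.5 19.4] world [ 621.4 -302.4] r 22.7
red t outer 74 [206.9 188.3] [26.1 26.3] world [571.1 252.6] r 31.2
red t hole 49 [207.8 188.5] [17.4 18.5] world [570.5 250.6] r 21.4
alu t outer 28 [416.6 243. ] [ 3.7 13.2] world [ 437.1 -246.6] r 11.1
alu t outer 73 [434.1 248.9] [25.7 26. ] world [ 427.3 -282.5] r 29.8
alu t hole 55 [434.3 249. ] [19.3 20.1] world [ 427.1 -282.9] r 22.7
flange t outer 113 [322.5 194. ] [36.4 37.1] world [558.6 -22.7] r 44.2
flange t hole 34 [322.9 189.6] [12.1 12.6] world [569.2 -23.6] r 14.9
holder t outer 191 [207.8 186.6] [29.7 43.2] world [572.4 247.6] r 42.9
blue s outer 87 [379.3 296.3] [26.2 33.3] world [ 620.6 -309.5] r 33.8
blue s hole 48 [379.3 296.4] [11.2 21.8] world [ 620.5 -310.7] r 17.5
red s outer 52 [320.5 163.8] [ 8.5 20.8] world [565.8 249.9] r 27.8
alu s outer 172 [275.6 279.6] [36.6 39.4] world [ 428.  -260.1] r 42.4
alu s hole 59 [275.4 287.5] [16.  24.1] world [ 427.  -283.1] r 22.5
```

```bash
cat >> h.py <<'E'
def go(target_xyz, jaw=None, st=None):
    """print whole shift & turn in tool axes to bring TCP to target, tool down, jaw (tool z) along horizontal angle jaw (nearest half turn)"""
    T=tool_pose(st); Rm=T[:3,:3]
    cur=np.arctan2(Rm[1,2],Rm[0,2])
    if jaw is None: jaw=cur
    else: jaw=cur+(jaw-cur+np.pi/2)%np.pi-np.pi/2
    x=np.array([0,0,-1.]);z=np.array([np.cos(jaw),np.sin(jaw),0]);y=np.cross(z,x)
    D=np.c_[x,y,z]
    rv=(R.from_matrix(Rm.T@D)).as_rotvec()
    sh=Rm.T@(np.array(target_xyz)-T[:3,3])
    print('pos',T[:3,3].round(1),'jawdeg',np.degrees(cur).round(1),'tilt',np.degrees(np.arccos(-Rm[2,0])).round(2),'| shift',sh.round(1),'turn',rv.round(4), 't',round(env.state()['t'],2))
E
python3 - <<'E'
from h import *
print(tool_pose().round(3)); go([427,-283,140])
E
```

```text
[[-0.00000e+00  9.25000e-01  3.80000e-01  2.37480e+02]
 [ 1.00000e-03  3.80000e-01 -9.25000e-01 -5.77975e+02]
 [-1.00000e+00  0.00000e+00 -1.00000e-03  2.39202e+02]
 [ 0.00000e+00  0.00000e+00  0.00000e+00  1.00000e+00]]
pos [ 237.5 -578.   239.2] jawdeg -67.7 tilt 0.05 | shift [  99.4  287.4 -200.7] turn [-0.     -0.0008 -0.0001] t 0.15
```

>>> step_arm(rows=[[0,36,-25,0,0,0],[10,36,-25,0,0,0],[10,36,-25,0,0,0],[10,36,-25,0,0,0],[15,36,-25,0,0,0],[15,36,-25,0,0,0],[15,36,-25,0,0,0],[15,36,-25,0,0,0]], grip=95)

```text
t: 1.15
eef_pos: [432.0, -277.1, 146.2]
tcp_rot: [1.185, 1.57, -0.001]
ft_force: [0.1, -1.0, 0.6]
opening: 1.001
```

Run:
```python
from h import *
go([427,-283,140])
T=tool_pose(); im=env.read_camera('wrist'); np.savez('pics/w1.npz',im=im,T=T); save('w1.png',im)
```

```text
pos [ 432.  -277.1  146.2] jawdeg -68.0 tilt 0.02 | shift [ 6.2 -6.8  3.6] turn [ 0.      0.0001 -0.0003] t 1.15
```

View pics/w1.png

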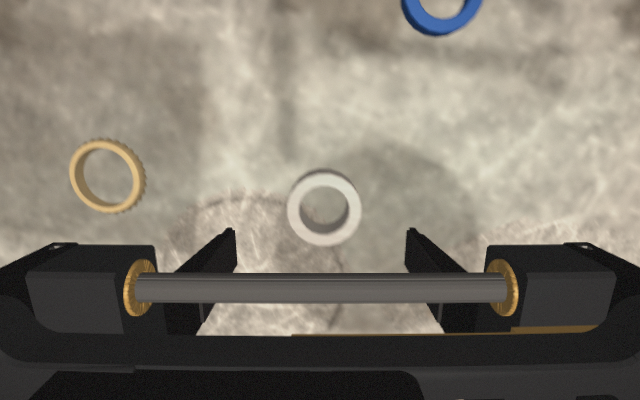

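The pale ring sits at about (324,207), between the jaws. I'll fit its top face here and from a second wrist position.

```bash
cat >> h.py <<'E'
def shot(name):
    T=tool_pose(); im=env.read_camera('wrist'); np.savez('pics/'+name+'.npz',im=im,T=T); save(name+'.png',im); return im,T
def load(name):
    d=np.load('pics/'+name+'.npz'); return d['im'],d['T']
CW=env.get_calibration('wrist')
def fit(im,T,mask,z,minlen=60,tag=''):
    out=[]
    m=cv2.morphologyEx(mask.astype(np.uint8),cv2.MORPH_OPEN,np.ones((3,3)))
    c_,hi=cv2.findContours(m,cv2.RETR_CCOMP,cv2.CHAIN_APPROX_NONE)
    P=T@CW['hand_eye']
    for c,h in zip(c_,hi[0]):
        if len(c)<minlen: continue
        hole=h[3]>=0
        e=cv2.fitEllipse(c); W=plane(CW,c.reshape(-1,2),z,P)[:,:2]; cc,r=circ(W)
        res=np.abs(np.linalg.norm(W-cc,axis=1)-r); k=res<np.percentile(res,80); cc,r=circ(W[k])
        print(tag,'hole' if hole else 'outer',len(c),'px',np.round(e[0],1),'world',cc.round(2),'r',r.round(2),'res',res.mean().round(2)); out.append((hole,e[0],cc,r))
    return out
def box(im,x0,x1,y0,y1):
    m=np.zeros(im.shape[:2],bool);m[y0:y1,x0:x1]=1;return m
E
python3 - <<'E'
from h import *
im,T=load('w1'); h=cv2.cvtColor(im,cv2.COLOR_RGB2HSV).astype(int)
print(im[207,290:365:3].tolist())
for th in (170,180,190): fit(im,T,(h[...,2]>th)&(h[...,1]<25)&box(im,280,370,160,255),30,tag=th)
E
```

```text
[[216, 208, 190], [216, 207, 191], [218, 208, 192], [158, 149, 138], [138, 127, 114], [154, 142, 128], [165, 153, 138], [163, 157, 141], [155, 147, 132], [152, 147, 131], [155, 150, 133], [155, 150, 134], [156, 151, 134], [155, 148, 133], [151, 145, 129], [152, 148, 132], [150, 146, 130], [150, 145, 130], [138, 134, 118], [103, 98, 90], [204, 198, 182], [216, 212, 195], [216, 211, 195], [214, 207, 191], [163, 157, 142]]
170 outer 119 px [333.4 187.8] world [ 439.71 -281.21] r 19.94 res 3.12
180 outer 119 px [333.4 187.8] world [ 439.71 -281.21] r 19.94 res 3.12
190 outer 119 px [333.4 187.8] world [ 439.71 -281.21] r 19.94 res 3.12
```

>>> step_arm(rows=[[0,30,2,0,0,0],[0,30,0,0,0,0],[0,0,0,0,0,0]])

```text
t: 1.58
eef_pos: [491.2, -249.9, 143.5]
tcp_rot: [-2.816, 1.566, 2.285]
ft_force: [-0.2, -0.9, -0.2]
opening: 1.002
```

Run:
```python
from h import *
im,T=shot('w2'); print(T[:3,3])
```

```text
[ 491.18728324 -249.91056807  143.45176483]
```

View pics/w2.png

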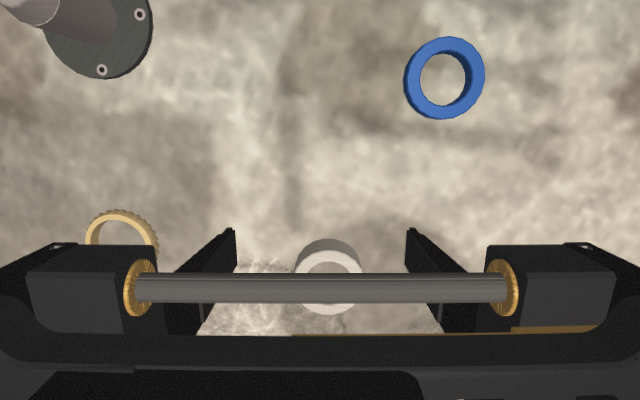

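The ring is now behind the gripper bar, so this position is no use for it, though blue at (444,78) is visible. I'll fit from w1 with a looser mask and triangulate with the top and side views.

Run:
```python
from h import *
im,T=load('w1'); h=cv2.cvtColor(im,cv2.COLOR_RGB2HSV).astype(int)
for th in (180,195): o=fit(im,T,(h[...,2]>th)&(h[...,1]<45)&box(im,280,370,160,255),30,tag=th)
ct,cs=env.get_calibration('top'),env.get_calibration('side')
a=ray(ct,[434.2,249]);b=ray(cs,[275.4,287.5])
for q in o:
    c=ray(CW,q[1],T@CW['hand_eye']); 
    print([ (x[0].round(1),np.round(x[1],1)) for x in (tri([(u[0],u[1][0]) for u in (a,c)]),tri([(u[0],u[1][0]) for u in (b,c)]),tri([(u[0],u[1][0]) for u in (a,b,c)]))])
for n,bx in (('w1',(380,500,0,60)),('w2',(390,500,20,130))):
    im,T=load(n);h=cv2.cvtColor(im,cv2.COLOR_RGB2HSV).astype(int)
    fit(im,T,(abs(h[...,0]-110)<12)&(h[...,1]>120)&box(im,*bx),14,tag='blue'+n)
im,T=load('w1');go([427,-283,27])
```

```text
180 outer 208 px [323.9 209.6] world [ 428.64 -281.04] r 31.04 res 0.24
180 hole 143 px [324.  210.3] world [ 428.5  -281.17] r 21.69 res 0.25
180 outer 110 px [290.7 173.6] world [ 445.97 -247.11] r 13.52 res 3.17
195 outer 202 px [323.9 209.5] world [ 428.74 -280.99] r 30.38 res 0.24
195 hole 146 px [323.7 210.2] world [ 428.46 -280.91] r 22.32 res 0.25
195 outer 73 px [288.9 175.7] world [ 443.67 -245.73] r 9.54 res 2.13
[(array([ 427.6, -282.5,   25. ]), array([1.4, 1.4])), (array([ 427.8, -280.8,   27.3]), array([1., 1.])), (array([ 427.6, -281.9,   28.2]), array([1.3, 0.8, 1.7]))]
[(array([ 427.5, -282.3,   26.6]), array([1.2, 1.2])), (array([ 427.6, -281. ,   27.5]), array([0.7, 0.7])), (array([ 427.5, -281.9,   28.4]), array([1.1, 0.6, 1.4]))]
[(array([ 442.6, -256.2,   93.8]), array([19., 19.])), (array([ 431.5, -241.4,   -8.5]), array([6.2, 6.2])), (array([ 432.1, -264.9,   19. ]), array([20.4,  6.9, 24.5]))]
bluew1 outer 191 px [439.1  10.1] world [ 615.32 -301.59] r 25.44 res 4.6
bluew2 outer 228 px [443.8  77.7] world [ 622.65 -302.15] r 31.76 res 0.52
bluew2 hole 142 px [442.2  79. ] world [ 621.59 -301.2 ] r 19.72 res 0.61
pos [ 490.3 -250.2  143.4] jawdeg -67.8 tilt 0.33 | shift [116.5 -70.7   7. ] turn [ 0.     -0.0053  0.0021] t 1.62
```

Thick ring is at (428.5, -281.2), with its top measured at about 28 mm against the nominal 30. Moving over it and descending.

>>> step_arm(rows=[[0,-35,2,0,0,0],[10,-34,2,0,0,0],[0,0,0,0,0,0]])

```text
t: 2.0
eef_pos: [424.2, -281.1, 133.2]
tcp_rot: [-2.711, 1.564, 2.39]
ft_force: [0.7, -0.4, 1.1]
opening: 1.001
```

Run:
```python
from h import *
go([428.5,-281.2,28],np.radians(-68))
im,T=shot('w3');h=cv2.cvtColor(im,cv2.COLOR_RGB2HSV).astype(int)
o=fit(im,T,(h[...,2]>190)&(h[...,1]<45)&box(im,270,380,160,262),30)
```

```text
pos [ 424.2 -281.1  133.2] jawdeg -67.8 tilt 0.39 | shift [105.1   4.3   2.4] turn [ 0.0039 -0.0061  0.0028] t 2.0
 outer 218 px [324.9 204.4] world [ 427.91 -282.17] r 30.79 res 0.22
 hole 155 px [324.9 205. ] world [ 427.84 -282.22] r 22.16 res 0.22
 outer 110 px [283.3 170.8] world [ 440.57 -243.96] r 12.64 res 2.6
```

>>> step_arm(rows=[[10,4,2.5,0.004,-0.006,0.003],[25,0,0,0,0,0],[25,0,0,0,0,0],[25,0,0,0,0,0],[10,0,0,0,0,0],[8,0,0,0,0,0],[0,0,0,0,0,0]])

```text
t: 2.92
eef_pos: [435.0, -281.5, 26.7]
tcp_rot: [0.558, 1.564, -0.626]
ft_force: [0.2, 0.8, -0.6]
opening: 0.998
```

Run:
```python
from h import *
go([428,-281.8,28],np.radians(-68))
im,T=shot('w4')
```

```text
pos [ 435.  -281.5   26.7] jawdeg -67.9 tilt 0.41 | shift [-1.3 -6.6 -2.4] turn [ 0.0023  0.006  -0.0038] t 2.92
```

View pics/w4.png

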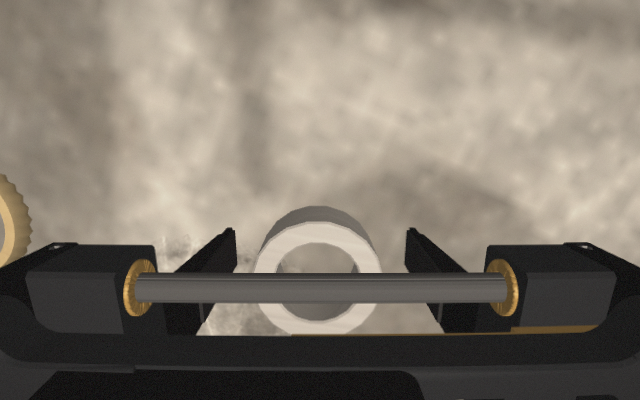

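>>> step_arm(rows=[[-1,-6.5,-2.4,0.002,0.006,-0.004],[0,0,0,0,0,0]])

```text
t: 3.22
eef_pos: [428.0, -282.2, 29.2]
tcp_rot: [0.324, 1.569, -0.863]
ft_force: [-0.6, -0.8, -0.7]
opening: 1.0
```

Run:
```python
from h import *
go([428,-281.8,28],np.radians(-68))
im,T=shot('w5');h=cv2.cvtColor(im,cv2.COLOR_RGB2HSV).astype(int)
m=(h[...,2]>190)&(h[...,1]<45)&(box(im,250,390,210,270)|box(im,250,390,303,335))
save('m5.png',np.where(m[...,None],im,0).astype(np.uint8))
```

```text
pos [ 428.  -282.2   29.2] jawdeg -68.0 tilt 0.1 | shift [ 1.2  0.1 -0.3] turn [ 0.0001  0.0017 -0.0006] t 3.23
```

View pics/m5.png

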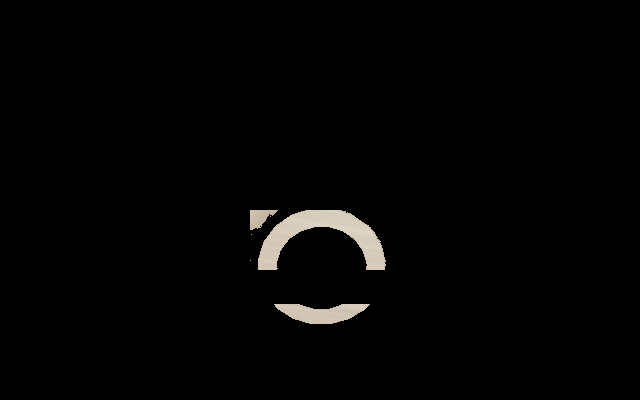

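>>> step_arm(rows=[[1,0,0,0,0,0],[0,0,0,0,0,0],[0,0,0,0,0,0],[0,0,0,0,0,0],[0,0,0,0,0,0]], grip=50)

```text
t: 3.9
eef_pos: [428.4, -282.4, 28.5]
tcp_rot: [0.39, 1.568, -0.797]
ft_force: [0.1, 0.1, 1.0]
opening: 0.668
```

```bash
cat >> h.py <<'E'
def inhand(im,T,ztop_tool,mask):
    """fit inner+outer arcs of gripped ring's top face; result in tool coords. ztop_tool: x (tool) of top face plane"""
    P=np.array(CW['hand_eye']); 
    y0,y1=272,303
    c_,hi=cv2.findContours(mask.astype(np.uint8),cv2.RETR_LIST,cv2.CHAIN_APPROX_NONE)
    pts=np.vstack([c.reshape(-1,2) for c in c_ if len(c)>30])
    return pts
def ringfit(pts,xt):
    o,d=ray(CW,pts,np.array(CW['hand_eye'])); s=(xt-o[0])/d[:,0]; W=(o+d*s[:,None])[:,1:]  # tool y,z
    from scipy.optimize import least_squares
    def f(p):
        r=np.linalg.norm(W-p[:2],axis=1); e=np.stack([r-32+p[2],r-21-p[2]]); return e[np.abs(e).argmin(0),np.arange(len(r))]
    s=least_squares(f,[0,0,0.3],loss='soft_l1',f_scale=0.3); r=f(s.x)
    return s.x,np.abs(r).mean(),W
E
python3 - <<'E'
from h import *
print(env.state()['opening']*95,env.state()['ft_force']); go([428,-281.8,28],np.radians(-68))
im,T=shot('w6');h=cv2.cvtColor(im,cv2.COLOR_RGB2HSV).astype(int)
for n in('w5','w6'):
    im,T=load(n);h=cv2.cvtColor(im,cv2.COLOR_RGB2HSV).astype(int)
    m=(h[...,2]>185)&(h[...,1]<45)&(box(im,256,388,205,269)|box(im,256,388,305,330))
    m=cv2.morphologyEx(m.astype(np.uint8),cv2.MORPH_OPEN,np.ones((3,3)))
    pts=inhand(im,T,0,m); k=~np.isin(pts[:,1],[268,269,305,304]); 
    k&=np.hypot(pts[:,0]-321,pts[:,1]-266)<70
    for xt in (-3,-1,1): print(n,xt,[np.round(q,2) for q in ringfit(pts[k],xt)[:2]])
E
```

```text
63.44051405597684 [0.10477996 0.14944111 1.02196404]
pos [ 428.4 -282.4   28.5] jawdeg -68.0 tilt 0.17 | shift [ 0.5 -0.1 -0.7] turn [ 0.      0.0028 -0.0011] t 3.9
w5 -3 [array([0.53, 0.15, 1.13]), np.float64(0.37)]
w5 -1 [array([-0.31,  0.09,  0.96]), np.float64(0.24)]
w5 1 [array([-1.11,  0.14,  0.75]), np.float64(0.39)]
w6 -3 [array([ 0.12, -0.17,  0.82]), np.float64(0.44)]
w6 -1 [array([-0.73, -0.16,  0.63]), np.float64(0.33)]
w6 1 [array([-1.56, -0.19,  0.46]), np.float64(0.51)]
```

View pics/w6.png

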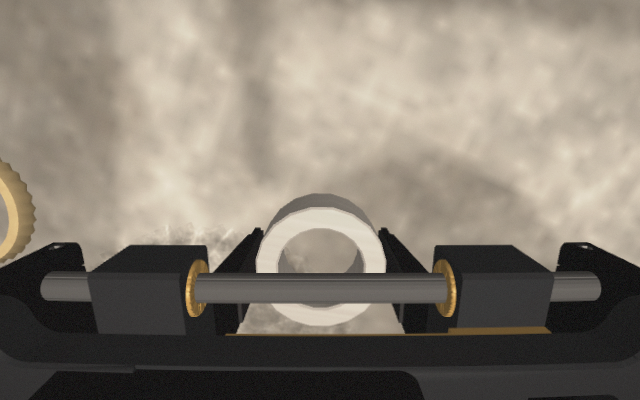

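The ring is gripped at 63.4 mm opening, centred within about 0.7 mm. Lifting, then moving to just short of the arbor to measure it.

>>> step_arm(rows=[[-15,0,0,0,0,0],[-40,0,0,0,0,0],[-50,0,0,0,0,0],[-30,20,-25,0,0,0],[0,45,-55,0,0,0],[0,45,-55,0,0,0],[0,35,-45,0,0,0],[0,0,-10,0,0,0]])

```text
t: 4.95
eef_pos: [487.6, -61.4, 173.0]
tcp_rot: [0.846, 1.565, -0.344]
ft_force: [0.1, -1.0, -3.1]
opening: 0.67
```

Run:
```python
from h import *
go([559.6,-22,165],np.radians(-68))
im,T=shot('w7')
```

```text
pos [487.6 -61.4 173. ] jawdeg -68.2 tilt 0.36 | shift [ 8.3 81.4 -9.9] turn [-0.0035  0.0041 -0.0047] t 4.95
```

View pics/w7.png

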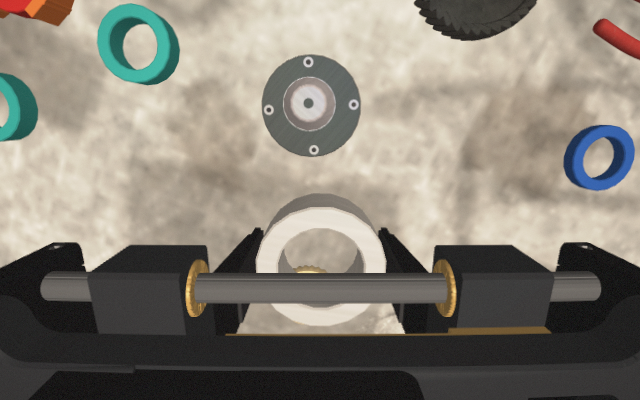

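The arbor is clear at (310,104), and the ring is still square in the jaws.

Run:
```python
from h import *
im,T=load('w7');h=cv2.cvtColor(im,cv2.COLOR_RGB2HSV).astype(int)
print(im[104,255:365:4].tolist())
b=box(im,255,368,45,165)
for th in (115,130): fit(im,T,cv2.morphologyEx(((h[...,2]<th)&b).astype(np.uint8),cv2.MORPH_CLOSE,np.ones((5,5))),8,tag='fl')
fit(im,T,(h[...,2]<110)&box(im,300,317,94,112),84,minlen=10,tag='tiphole')
fit(im,T,(h[...,2]>165)&box(im,283,335,75,130),84,minlen=30,tag='tip')
# triangulate flange: wrist + top + side
```

```text
[[222, 215, 195], [223, 215, 196], [99, 100, 93], [127, 127, 120], [100, 102, 97], [102, 105, 99], [97, 101, 95], [189, 186, 179], [121, 113, 106], [182, 168, 161], [216, 213, 206], [210, 205, 199], [174, 173, 168], [96, 101, 96], [95, 100, 95], [207, 204, 203], [211, 206, 207], [212, 207, 209], [158, 146, 139], [153, 141, 135], [145, 143, 141], [96, 100, 97], [96, 103, 100], [101, 105, 103], [159, 154, 156], [121, 116, 115], [104, 105, 102], [210, 199, 179]]
fl outer 280 px [310.7 105.3] world [560.09 -22.89] r 44.83 res 0.23
fl hole 159 px [308.9 103.5] world [561.85 -20.38] r 25.25 res 0.22
fl outer 283 px [310.6 105.3] world [560.09 -22.82] r 45.04 res 0.23
fl hole 146 px [312.  100.7] world [565.39 -22.26] r 22.12 res 1.31
tiphole outer 22 px [307.8 102.7] world [560.16 -22.78] r 2.67 res 0.18
tip outer 103 px [308.5 102.3] world [560.53 -23.22] r 12.37 res 0.16
tip hole 32 px [308.2 102.8] world [560.34 -23.13] r 3.86 res 0.17
```

>>> step_arm(rows=[[0,40,-5,-0.003,0.004,-0.005],[0,30,-4,0,0,0],[0,5,0,0,0,0],[0,0,0,0,0,0]])

```text
t: 5.5
eef_pos: [552.7, -27.9, 174.5]
tcp_rot: [-1.693, 1.568, -2.883]
ft_force: [0.5, -0.3, -3.0]
opening: 0.668
```

Run:
```python
from h import *
go([560.8,-22.6,120],np.radians(-68))
```

```text
pos [552.7 -27.9 174.5] jawdeg -68.2 tilt 0.14 | shift [54.4  9.6 -1.9] turn [-0.0036 -0.0003  0.0024] t 5.5
```

>>> step_arm(rows=[[10,9.5,-2,-0.003,0,0.002],[25,0,0,0,0,0],[17,0,0,0,0,0],[0,0,0,0,0,0],[0,0,0,0,0,0]])

```text
t: 6.12
eef_pos: [559.8, -24.5, 120.3]
tcp_rot: [-2.24, 1.57, 2.853]
ft_force: [-0.1, 0.2, -2.8]
opening: 0.668
```

Run:
```python
from h import *
go([560.8,-22.6,115],np.radians(-68))
im,T=shot('w8')
```

```text
pos [559.8 -24.5 120.3] jawdeg -68.2 tilt 0.07 | shift [ 5.3  1.6 -1.4] turn [-0.0038 -0.0007  0.0009] t 6.12
```

View pics/w8.png

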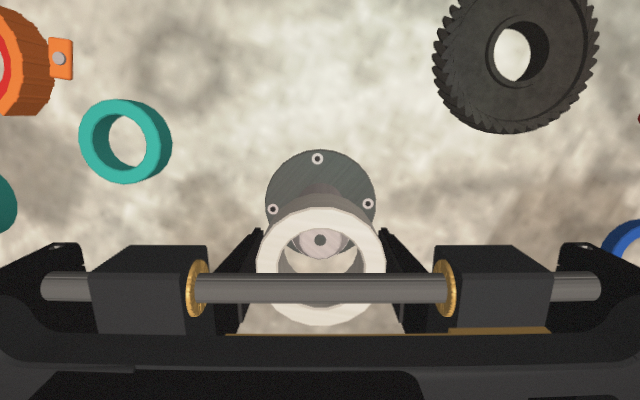

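The arbor tip shows through the bore at (320,239). I'll check the offset of the tip hole from here.

Run:
```python
from h import *
im,T=load('w8');h=cv2.cvtColor(im,cv2.COLOR_RGB2HSV).astype(int)
fit(im,T,(h[...,2]<120)&box(im,311,328,231,247),84,minlen=8,tag='tiphole')
fit(im,T,cv2.morphologyEx(((h[...,2]<125)&box(im,258,380,145,206)).astype(np.uint8),cv2.MORPH_CLOSE,np.ones((5,5))),8,tag='fl')
m=(h[...,2]>185)&(h[...,1]<45)&(box(im,250,395,205,269)|box(im,250,395,305,330))
m=cv2.morphologyEx(m.astype(np.uint8),cv2.MORPH_OPEN,np.ones((3,3)))
pts=inhand(im,T,0,m); k=~np.isin(pts[:,1],[268,269,305,304])
k&=np.abs(np.hypot(pts[:,0]-321,pts[:,1]-266)-55)<15
print([np.round(q,2) for q in ringfit(pts[k],-1)[:2]])
```

```text
tiphole outer 29 px [319.6 239.6] world [559.8  -23.45] r 3.01 res 0.17
fl outer 270 px [319.5 181.1] world [570.74 -18.93] r 36.95 res 7.22
[array([-0.72, -0.24,  0.38]), np.float64(0.42)]
```

>>> step_arm(rows=[[0,1.3,-1,-0.004,-0.001,0.001],[8,0,0,0,0,0],[8,0,0,0,0,0],[8,0,0,0,0,0],[0,0,0,0,0,0]])

```text
t: 6.8
eef_pos: [561.0, -23.0, 95.6]
tcp_rot: [0.896, 1.569, -0.29]
ft_force: [-0.3, -0.2, -2.6]
opening: 0.667
```

Run:
```python
from h import *
go([560.6,-23.1,60],np.radians(-68))
```

```text
pos [561.  -23.   95.6] jawdeg -68.0 tilt 0.12 | shift [35.6 -0.4 -0.1] turn [ 0.0006  0.0013 -0.0016] t 6.8
```

>>> step_arm(rows=[[8,-0.4,0,0,0.001,-0.001],[10,0,0,0,0,0],[10,0,0,0,0,0],[10,0,0,0,0,0],[0,0,0,0,0,0]])

```text
t: 7.42
eef_pos: [560.5, -23.2, 54.5]
tcp_rot: [-2.76, 1.571, 2.337]
ft_force: [-0.6, 0.1, -3.3]
opening: 0.668
```

Run:
```python
from h import *
go([560.6,-23.1,37],np.radians(-68))
```

```text
pos [560.5 -23.2  54.5] jawdeg -68.0 tilt 0.01 | shift [17.5  0.1 -0.1] turn [ 0.0005 -0.0001  0.0001] t 7.42
```

>>> step_arm(rows=[[8,0,0,0,0,0],[5,0,0,0,0,0],[2,0,0,0,0,0],[0,0,0,0,0,0]])

```text
t: 7.92
eef_pos: [560.8, -23.2, 38.7]
tcp_rot: [1.216, 1.57, 0.029]
ft_force: [0.6, 0.1, -3.2]
opening: 0.67
```

>>> step_arm(rows=[[1,0,0,0,0,0],[0,0,0,0,0,0]])

```text
t: 8.18
eef_pos: [561.0, -23.2, 38.0]
tcp_rot: [1.13, 1.57, -0.056]
ft_force: [-0.7, -0.0, -3.0]
opening: 0.667
```

>>> step_arm(rows=[[1,0,0,0,0,0],[1,0,0,0,0,0],[0.5,0,0,0,0,0]])

```text
t: 8.55
eef_pos: [561.1, -23.2, 36.5]
tcp_rot: [1.045, 1.569, -0.141]
ft_force: [-3.8, 0.8, 5.9]
opening: 0.669
```

Contact at TCP z of 36.5, exactly as predicted. Releasing.

>>> step_arm(rows=[[0,0,0,0,0,0],[0,0,0,0,0,0],[0,0,0,0,0,0],[0,0,0,0,0,0],[0,0,0,0,0,0]], grip=95)

```text
t: 9.18
eef_pos: [561.6, -23.3, 37.0]
tcp_rot: [1.038, 1.567, -0.149]
ft_force: [0.7, -0.2, 0.2]
opening: 0.998
```

>>> step_arm(rows=[[-15,0,0,0,0,0],[-30,0,0,0,0,0],[-35,0,0,0,0,0],[-35,0,0,0,0,0],[0,0,0,0,0,0]])

```text
t: 9.8
eef_pos: [561.3, -23.3, 159.1]
tcp_rot: [1.035, 1.566, -0.151]
ft_force: [-0.9, 0.2, -0.8]
opening: 0.998
```

Run:
```python
from h import *
im,T=shot('w9'); st=env.state(); print(st['t'],st['eef_pos'])
s=env.read_camera('side'); save('s1.png',cv2.resize(s[120:320,200:420],(660,600)))
```

```text
9.85 [560.69819931 -23.17170641 157.68982366]
```

View pics/w9.png

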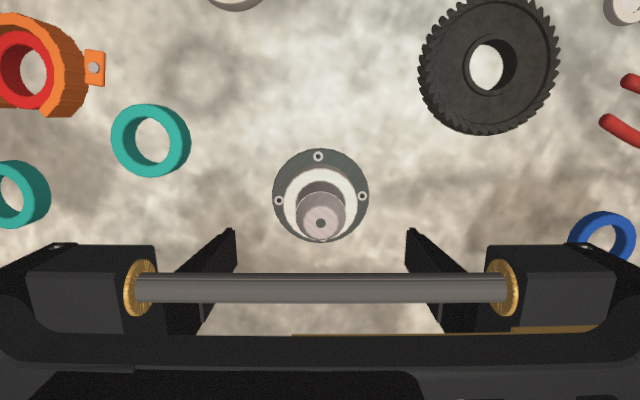

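View pics/s1.png

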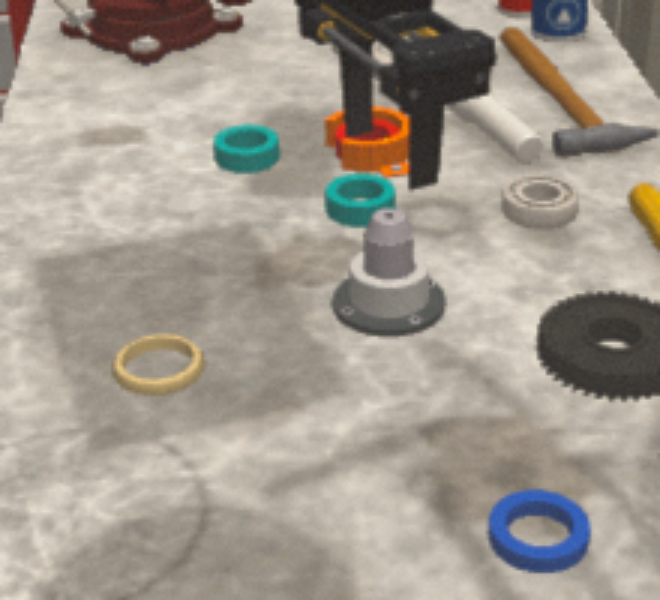

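Thick is down flat on the flange, let go. Medium next: I'll turn the jaws about 80° on the way to the holder.

```bash
cat >> h.py <<'E'
def rows(target,jaw,n=8):
    T=tool_pose();Rm=T[:3,:3];cur=np.arctan2(Rm[1,2],Rm[0,2]);jaw=cur+(jaw-cur+np.pi/2)%np.pi-np.pi/2
    d=np.array(target)-T[:3,3]
    for i in range(n):
        a=cur+(jaw-cur)*i/n; x=np.array([0,0,-1.]);z=np.array([np.cos(a),np.sin(a),0]);M=np.c_[x,np.cross(z,x),z]
        print((M.T@d/n).round(0).tolist(), round(-(jaw-cur)/n,3))
E
python3 - <<'E'
from h import *
rows([545,246,150],np.radians(12))
E
```

```text
[1.0, 11.0, -32.0] -0.174
[1.0, 16.0, -30.0] -0.174
[1.0, 21.0, -26.0] -0.174
[1.0, 25.0, -22.0] -0.174
[1.0, 29.0, -17.0] -0.174
[1.0, 31.0, -12.0] -0.174
[1.0, 33.0, -7.0] -0.174
[1.0, 34.0, -1.0] -0.174
```

>>> step_arm(rows=[[1,11,-32,-0.174,0,0],[1,16,-30,-0.174,0,0],[1,21,-26,-0.174,0,0],[1,25,-22,-0.174,0,0],[1,29,-17,-0.174,0,0],[1,31,-12,-0.174,0,0],[1,33,-7,-0.174,0,0],[1,34,-1,-0.174,0,0]], grip=40)

```text
t: 10.9
eef_pos: [536.1, 250.7, 139.1]
tcp_rot: [3.058, 1.556, -2.979]
ft_force: [0.2, -0.8, -0.5]
opening: 0.422
```

>>> step_arm(rows=[[0,0,0,0,0,0],[0,0,0,0,0,0]])

```text
t: 11.15
eef_pos: [534.8, 251.7, 136.9]
tcp_rot: [3.093, 1.552, -2.943]
ft_force: [0.5, -0.7, -0.0]
opening: 0.422
```

Run:
```python
from h import *
go([545,246,150],np.radians(12)); im,T=shot('w10')
```

```text
pos [534.8 251.7 136.9] jawdeg 14.2 tilt 1.09 | shift [-13.3  -8.    8.2] turn [ 0.0378 -0.019  -0.0006] t 11.15
```

View pics/w10.png

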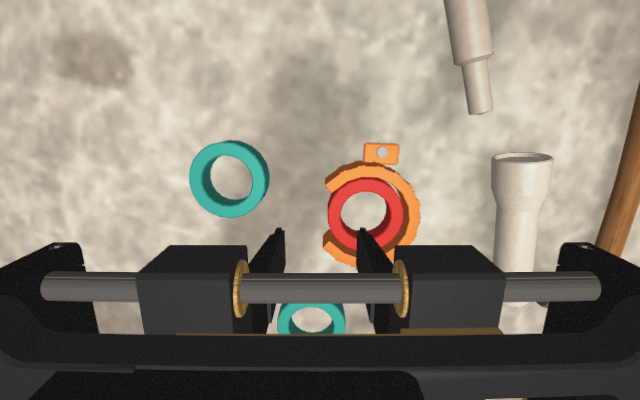

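The holder's gap faces image-left, the red ring is at (365,210), and both turquoise decoys are clear of it. Correcting the attitude and fitting.

>>> step_arm(rows=[[-13,-4,6,0.038,-0.019,0],[0,0,0,0,0,0]])

```text
t: 11.45
eef_pos: [542.9, 247.5, 150.8]
tcp_rot: [0.316, 1.569, 0.518]
ft_force: [-0.7, -0.9, -0.4]
opening: 0.426
```

Run:
```python
from h import *
go([545,246,28],np.radians(12)); 
for n in ('w10','w11'):
    im,T=shot(n) if n=='w11' else load(n);h=cv2.cvtColor(im,cv2.COLOR_RGB2HSV).astype(int)
    H,S=h[...,0],h[...,1]; b=box(im,300,440,130,270)
    print(im[212,330:440:4].tolist()) if n=='w11' else 0
    m=((H<4)|(H>172))&(S>150)&b
    o=fit(im,T,m,22,minlen=80,tag='red')
    if n=='w10':R10=[(q,T) for q in o if q[0]]
    else:
        for q in o:
            if q[0] and R10:
                print(tri([(lambda u:(u[0],u[1][0]))(ray(CW,p[1],t@CW['hand_eye'])) for p,t in (R10[0],(q,T))]))
    m=(H>=5)&(H<20)&(S>120)&b
    P=T@CW['hand_eye']; c_,_=cv2.findContours(m.astype(np.uint8),cv2.RETR_EXTERNAL,cv2.CHAIN_APPROX_NONE); 
    print('orange',[ (len(c),np.round(c.reshape(-1,2).mean(0),0)) for c in c_ if len(c)>20])
```

```text
pos [542.9 247.5 150.8] jawdeg 11.6 tilt 0.09 | shift [122.8  -2.    1.5] turn [-0.007   0.0015 -0.0005] t 11.45
red outer 337 px [364.5 212.9] world [571.86 252.65] r 29.14 res 5.49
orange [(36, array([398., 266.])), (105, array([341., 251.])), (397, array([383., 192.]))]
[[203, 58, 51], [125, 82, 74], [191, 184, 166], [203, 196, 178], [210, 201, 182], [211, 204, 183], [211, 203, 184], [211, 203, 183], [210, 204, 184], [159, 126, 113], [102, 29, 26], [142, 37, 34], [229, 70, 62], [230, 72, 65], [214, 67, 57], [115, 62, 31], [244, 158, 83], [244, 158, 82], [240, 152, 80], [221, 217, 198], [218, 213, 192], [218, 215, 194], [219, 216, 196], [216, 212, 191], [216, 212, 191], [213, 208, 188], [208, 201, 183], [203, 199, 178]]
red outer 209 px [352.2 200.3] world [571.35 253.12] r 31.37 res 0.73
red hole 124 px [351.3 198.8] world [570.03 255.18] r 19.2 res 0.61
orange [(36, array([399., 266.])), (116, array([336., 239.])), (371, array([369., 178.]))]
```

View pics/w11.png

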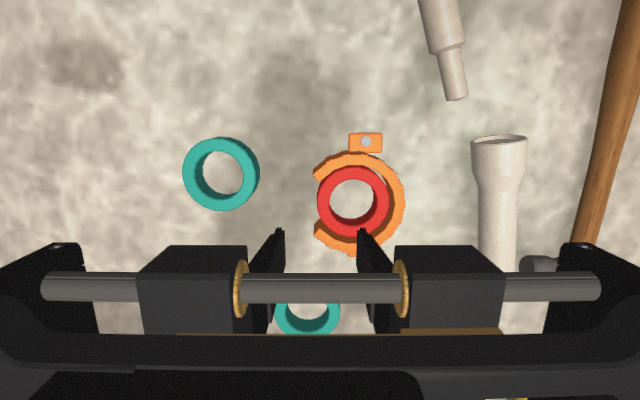

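Run:
```python
from h import *
im,T=load('w11');h=cv2.cvtColor(im,cv2.COLOR_RGB2HSV).astype(int);H,S,V=h[...,0],h[...,1],h[...,2]
b=box(im,300,440,130,270)
for th in (185,205):o=fit(im,T,((H<4)|(H>172))&(S>150)&(V>th)&b,22,minlen=80,tag='red')
ct=env.get_calibration('top')
for q in o:
    print(tri([(lambda u:(u[0],u[1][0]))(ray(CW,q[1],T@CW['hand_eye'])),(lambda u:(u[0],u[1][0]))(ray(ct,[207.6,188.4]))]))
E0=plane(CW,[[314,178],[315,224]],30,T@CW['hand_eye']);print(E0, np.degrees(np.arctan2(*(E0[0]-E0[1])[[1,0]])))
save('c11.png',cv2.resize(im[120:270,280:430],(600,600),interpolation=cv2.INTER_CUBIC))
```

```text
red outer 342 px [352.7 201.4] world [571.42 253.81] r 28.75 res 4.23
red outer 345 px [352.8 201.4] world [571.32 253.75] r 28.69 res 3.98
(array([571.82871917, 252.27790191,  17.49899103]), [np.float64(0.572822873569563), np.float64(0.5728228735696201)])
[[534.26801139 268.36699467  30.        ]
 [543.01234717 229.03472197  30.        ]] 102.53412528182255
```

View pics/c11.png

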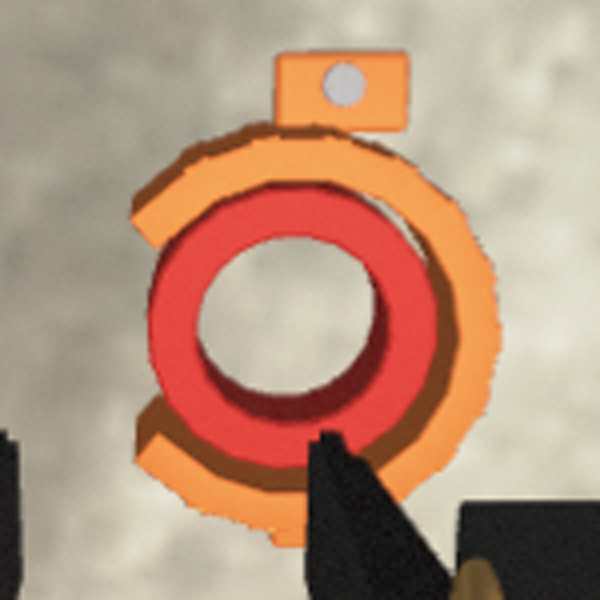

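Red centre is at about (571.6, 253.2) and the gap points along 192.5°, so the pinch point is (545.7, 247.5).

>>> step_arm(rows=[[20,0,2.6,-0.014,0.001,0],[25,0,0,0,0,0],[25,0,0,0,0,0],[0,0,0,0,0,0],[0,0,0,0,0,0]])

```text
t: 12.12
eef_pos: [544.8, 247.0, 74.7]
tcp_rot: [3.074, 1.568, -2.991]
ft_force: [0.5, 0.5, -0.4]
opening: 0.419
```

Run:
```python
from h import *
go([545.7,247.5,28],np.radians(12.5)); im,T=shot('w12')
```

```text
pos [544.8 247.   74.7] jawdeg 12.5 tilt 0.17 | shift [46.7  0.3  1.2] turn [ 0.0003 -0.003  -0.0002] t 12.12
```

View pics/w12.png

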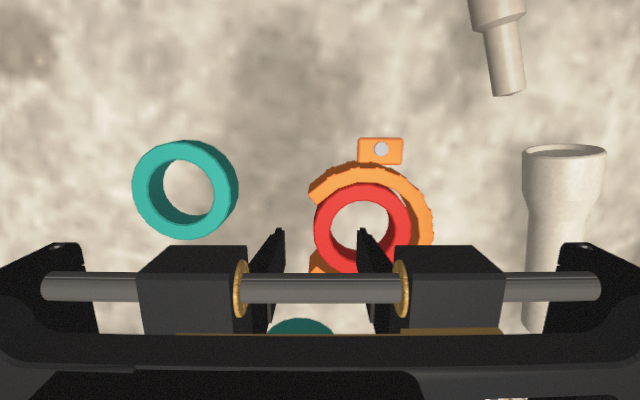

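>>> step_arm(rows=[[15,0.3,1.2,0,-0.003,0],[15,0,0,0,0,0],[10,0,0,0,0,0],[6,0,0,0,0,0],[0,0,0,0,0,0]])

```text
t: 12.8
eef_pos: [546.1, 247.7, 26.3]
tcp_rot: [0.216, 1.569, 0.435]
ft_force: [-0.1, 0.5, 0.7]
opening: 0.422
```

Run:
```python
from h import *
go([545.7,247.5,28],np.radians(12.5)); im,T=shot('w13')
```

```text
pos [546.1 247.7  26.3] jawdeg 12.5 tilt 0.09 | shift [-1.7 -0.1 -0.5] turn [ 0.0005  0.0015 -0.0003] t 12.8
```

View pics/w13.png

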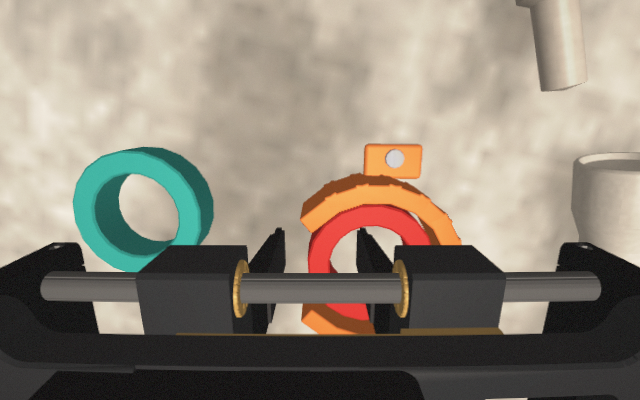

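>>> step_arm(rows=[[-2,0,0,0,0.001,0],[0,0,0,0,0,0],[0,0,0,0,0,0],[0,0,0,0,0,0],[0,0,0,0,0,0]], grip=5)

```text
t: 13.48
eef_pos: [546.6, 247.9, 29.7]
tcp_rot: [0.217, 1.568, 0.435]
ft_force: [0.2, 0.5, -1.6]
opening: 0.13
```

>>> step_arm(rows=[[-5,0,0,0,0,0],[-10,0,0,0,0,0],[-15,0,0,0,0,0],[-15,0,0,0,0,0],[-10,0,0,0,0,0],[0,0,0,0,0,0]])

```text
t: 14.22
eef_pos: [546.6, 247.9, 89.6]
tcp_rot: [0.177, 1.567, 0.395]
ft_force: [-0.2, 0.5, -2.3]
opening: 0.132
```

Run:
```python
from h import *
print(env.state()['opening']*95)
rows([444,114,80],np.radians(12.5),4); im,T=shot('w14')
```

```text
12.57443760756277
[2.0, -27.0, -32.0] 0.0
[2.0, -27.0, -32.0] 0.0
[2.0, -27.0, -32.0] 0.0
[2.0, -27.0, -32.0] 0.0
```

View pics/w14.png

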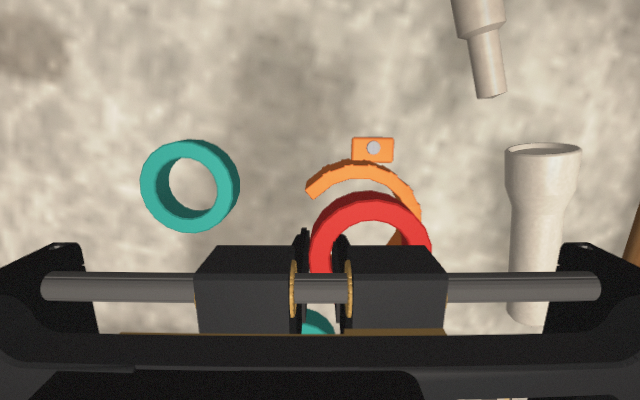

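Red is lifted, pinched at 12.6 mm. Carrying it to the free spot.

>>> step_arm(rows=[[0,-27,-32,0,0,0],[0,-27,-32,0,0,0],[0,-27,-32,0,0,0],[0,-22,-27,0,0,0],[10,0,0,0,0,0],[10,0,0,0,0,0],[0,0,0,0,0,0]])

```text
t: 15.15
eef_pos: [445.8, 117.9, 65.4]
tcp_rot: [0.747, 1.569, 0.967]
ft_force: [-1.0, 0.7, -2.0]
opening: 0.131
```

Run:
```python
from h import *
go([444,114,32],np.radians(12.5)); im,T=shot('w15')
save('t15.png',env.read_camera('top'))
```

```text
pos [445.8 117.9  65.4] jawdeg 12.6 tilt 0.08 | shift [33.4 -3.5 -2.7] turn [ 0.0015  0.001  -0.0009] t 15.15
```

View pics/w15.png

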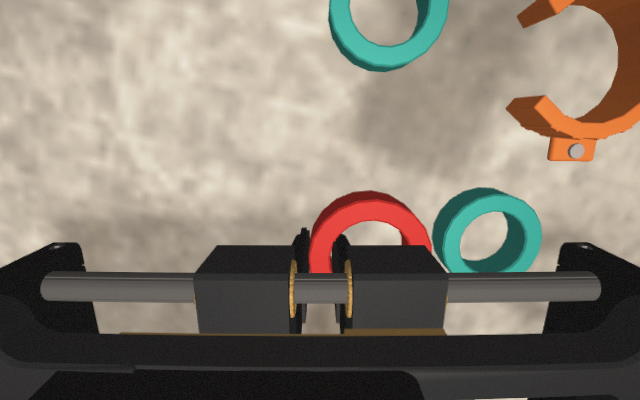

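View pics/t15.png

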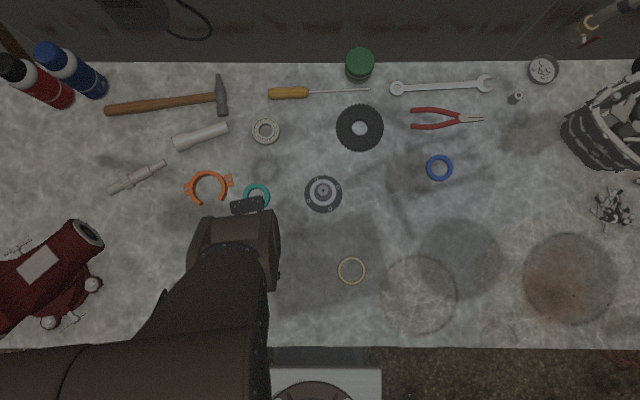

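The turquoise decoy at (488,230) is too near for a regrip, so I'll shift away before lowering.

>>> step_arm(rows=[[0,-13,-9,0,0,0],[0,-12,-9,0,0,0],[12,0,0,0,0,0],[12,0,0,0,0,0],[0,0,0,0,0,0]])

```text
t: 15.88
eef_pos: [433.5, 87.8, 40.5]
tcp_rot: [0.228, 1.568, 0.448]
ft_force: [0.2, 0.7, -1.6]
opening: 0.126
```

>>> step_arm(rows=[[4,0,0,0,0,0],[2,0,0,0,0,0],[0,0,0,0,0,0]])

```text
t: 16.25
eef_pos: [433.7, 88.3, 33.9]
tcp_rot: [0.247, 1.568, 0.468]
ft_force: [-0.5, -0.1, -2.9]
opening: 0.132
```

>>> step_arm(rows=[[2,0,0,0,0,0],[1,0,0,0,0,0],[1,0,0,0,0,0]])

```text
t: 16.62
eef_pos: [433.9, 88.4, 30.0]
tcp_rot: [0.153, 1.567, 0.374]
ft_force: [-0.1, -1.3, -2.9]
opening: 0.133
```

>>> step_arm(rows=[[1,0,0,0,0,0],[0.5,0,0,0,0,0]])

```text
t: 16.88
eef_pos: [433.9, 88.4, 29.6]
tcp_rot: [0.092, 1.566, 0.313]
ft_force: [-2.8, 0.1, 11.3]
opening: 0.128
```

>>> step_arm(rows=[[0,0,0,0,0,0],[0,0,0,0,0,0],[0,0,0,0,0,0]], grip=30)

```text
t: 17.25
eef_pos: [434.3, 88.4, 29.9]
tcp_rot: [0.028, 1.565, 0.249]
ft_force: [-0.1, 0.5, -0.6]
opening: 0.307
```

>>> step_arm(rows=[[-10,0,0,0,0,0],[-30,0,0,0,0,0],[-35,0,0,0,0,0],[-35,0,0,0,0,0],[0,0,0,0,0,0]])

```text
t: 17.88
eef_pos: [433.4, 88.2, 145.1]
tcp_rot: [0.039, 1.565, 0.26]
ft_force: [0.5, -0.4, -0.1]
opening: 0.313
```

Run:
```python
from h import *
go([460,94,135],np.radians(12.5)); im,T=shot('w16')
h=cv2.cvtColor(im,cv2.COLOR_RGB2HSV).astype(int);H,S,V=h[...,0],h[...,1],h[...,2]
fit(im,T,((H<4)|(H>172))&(S>150),22,minlen=80,tag='red')
fit(im,T,(abs(H-86)<8)&(S>100),22,minlen=80,tag='turq')
rows([460,94,140],np.radians(-68),8)
```

```text
pos [433.4  88.2 145.1] jawdeg 12.7 tilt 0.31 | shift [10.2 -0.1 27.2] turn [ 0.0027  0.0053 -0.0002] t 17.88
red outer 218 px [349.5 199.1] world [458.74  96.07] r 31.5 res 1.0
red hole 126 px [348.7 198.3] world [457.76  97.49] r 19.1 res 0.64
turq outer 216 px [465.7 176.2] world [550.5 137.3] r 33.19 res 1.15
turq hole 120 px [463.6 175.9] world [548.11 137.55] r 17.63 res 1.09
turq outer 252 px [389.9  16.7] world [453.66 243.93] r 26.66 res 5.34
[0.0, -0.0, 3.0] 0.176
[0.0, 1.0, 3.0] 0.176
[0.0, 1.0, 3.0] 0.176
[0.0, 2.0, 3.0] 0.176
[0.0, 2.0, 3.0] 0.176
[0.0, 3.0, 2.0] 0.176
[0.0, 3.0, 2.0] 0.176
[0.0, 3.0, 1.0] 0.176
```

View pics/w16.png

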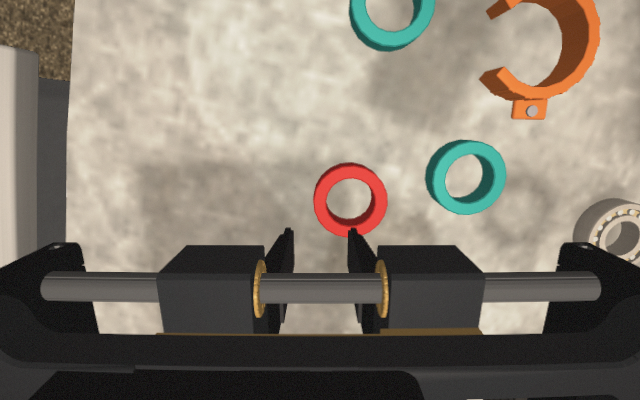

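Red lies flat at (350,200), clear of everything. Turning back to the -68° jaw direction, which was good for the arbor.

>>> step_arm(rows=[[0,0,3,0.176,0,0],[0,1,3,0.176,0,0],[0,1,3,0.176,0,0],[0,2,3,0.176,0,0],[0,2,3,0.176,0,0],[0,3,2,0.176,0,0],[0,3,2,0.176,0,0],[0,3,1,0.176,0,0]], grip=95)

```text
t: 18.92
eef_pos: [455.7, 93.6, 136.8]
tcp_rot: [-1.949, 1.56, 3.102]
ft_force: [-0.8, 0.8, 0.5]
opening: 0.994
```

>>> step_arm(rows=[[0,0,0,0,0,0],[0,0,0,0,0,0]])

```text
t: 19.18
eef_pos: [455.0, 93.5, 135.3]
tcp_rot: [-1.929, 1.557, 3.126]
ft_force: [0.0, 0.2, -0.8]
opening: 1.003
```

Run:
```python
from h import *
go([458.7,96,140],np.radians(-68))
```

```text
pos [455.   93.5 135.3] jawdeg -70.3 tilt 0.78 | shift [-4.8  4.2 -1.1] turn [-0.0408 -0.0051  0.0127] t 19.18
```

>>> step_arm(rows=[[0,4,-1,-0.041,-0.005,0.013],[0,0,0,0,0,0]])

```text
t: 19.42
eef_pos: [457.9, 95.8, 134.7]
tcp_rot: [-2.057, 1.57, 3.046]
ft_force: [-0.1, -0.5, -0.3]
opening: 0.999
```

Run:
```python
from h import *
go([458.7,96,28],np.radians(-68)); im,T=shot('w17')
h=cv2.cvtColor(im,cv2.COLOR_RGB2HSV).astype(int);H,S,V=h[...,0],h[...,1],h[...,2]
for th in (0,190,205): fit(im,T,((H<4)|(H>172))&(S>150)&(V>th)&(V<256),22,minlen=80,tag='red')
```

```text
pos [457.9  95.8 134.7] jawdeg -67.6 tilt 0.05 | shift [1.067e+02 9.000e-01 1.000e-01] turn [ 0.0068 -0.0004  0.0007] t 19.43
red outer 214 px [322.8 203. ] world [460.26  95.17] r 31.71 res 0.45
red hole 130 px [322.6 201.1] world [462.33  96.13] r 19.09 res 0.61
red outer 210 px [323.  204.1] world [459.54  94.67] r 31.01 res 0.23
red hole 146 px [323.  204.8] world [459.4   94.62] r 21.59 res 0.2
red outer 209 px [323.  204.3] world [459.38  94.66] r 30.75 res 0.21
red hole 148 px [323.  204.9] world [459.28  94.59] r 22.12 res 0.21
```

View pics/w17.png

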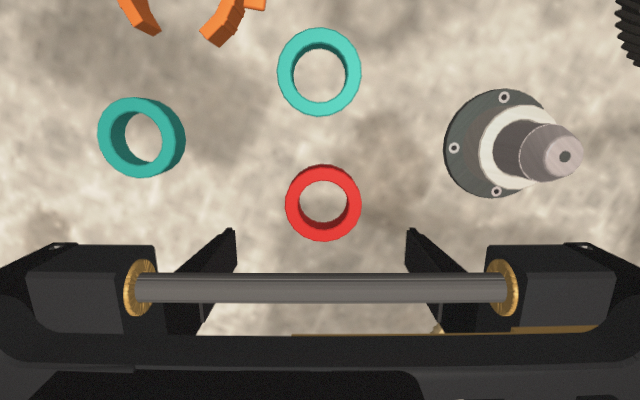

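>>> step_arm(rows=[[20,0.9,1.7,0.007,0,0.001],[25,0,0,0,0,0],[25,0,0,0,0,0],[18,0,0,0,0,0],[8,0,0,0,0,0],[4,0,0,0,0,0],[0,0,0,0,0,0]])

```text
t: 20.35
eef_pos: [459.5, 94.2, 32.7]
tcp_rot: [1.964, 1.57, 0.778]
ft_force: [0.3, -0.4, 0.4]
opening: 1.001
```

Run:
```python
from h import *
go([459.4,94.6,27.5],np.radians(-68))
```

```text
pos [459.5  94.2  32.7] jawdeg -67.9 tilt 0.04 | shift [ 5.2  0.1 -0.4] turn [ 0.001  -0.0003 -0.0007] t 20.35
```

>>> step_arm(rows=[[5,0,0,0,0,0],[0,0,0,0,0,0],[0,0,0,0,0,0],[0,0,0,0,0,0],[0,0,0,0,0,0],[0,0,0,0,0,0]], grip=50)

```text
t: 21.1
eef_pos: [459.9, 94.2, 28.5]
tcp_rot: [1.45, 1.568, 0.265]
ft_force: [-0.4, 0.9, -1.6]
opening: 0.668
```

```bash
cat >> h.py <<'E'
def hand(im,T,m,xt,top=200,ylo=268):
    m=m&(box(im,250,395,top,ylo)|box(im,250,395,305,333))
    m=cv2.morphologyEx(m.astype(np.uint8),cv2.MORPH_OPEN,np.ones((3,3)))
    pts=inhand(im,T,0,m); k=~np.isin(pts[:,1],[ylo-1,ylo,304,305,306,332])
    print('hand y,z,erosion,res',[np.round(q,2) for q in ringfit(pts[k],xt)[:2]])
E
python3 - <<'E'
from h import *
go([459.4,94.6,27.5],np.radians(-68)); print(env.state()['opening']*95); im,T=shot('w18')
h=cv2.cvtColor(im,cv2.COLOR_RGB2HSV).astype(int);H,S,V=h[...,0],h[...,1],h[...,2]
for xt in (4,5.7,7.5): hand(im,T,((H<4)|(H>172))&(S>150)&(V>195),xt)
E
```

```text
pos [459.9  94.2  28.5] jawdeg -67.9 tilt 0.15 | shift [ 1.  -0.3 -0.5] turn [ 0.0012  0.0003 -0.0025] t 21.1
63.45199330745832
hand y,z,erosion,res [array([ 0.22, -0.19,  0.82]), np.float64(0.41)]
hand y,z,erosion,res [array([-0.34, -0.19,  0.68]), np.float64(0.24)]
hand y,z,erosion,res [array([-0.98, -0.21,  0.52]), np.float64(0.19)]
```

View pics/w18.png

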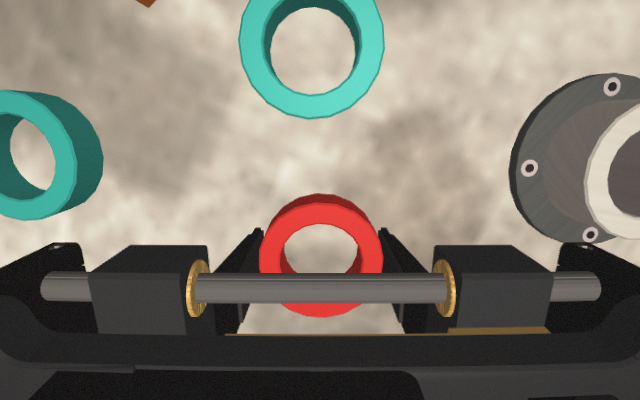

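>>> step_arm(rows=[[-15,0,0,0,0,0],[-40,0,0,0,0,0],[-50,0,0,0,0,0],[-20,10,30,0,0,0],[0,13,42,0,0,0],[0,13,42,0,0,0],[0,8,25,0,0,0],[0,0,0,0,0,0]])

```text
t: 22.15
eef_pos: [553.9, -21.2, 165.3]
tcp_rot: [1.124, 1.565, -0.06]
ft_force: [0.4, 0.7, -2.7]
opening: 0.664
```

Run:
```python
from h import *
go([560.8,-23.2,125],np.radians(-68))
```

```text
pos [553.9 -21.2 165.3] jawdeg -67.8 tilt 0.34 | shift [40.4  5.5  4.3] turn [ 0.0027  0.0025 -0.0053] t 22.15
```

>>> step_arm(rows=[[0,5.5,4.3,0.003,0.002,-0.005],[20,0,0,0,0,0],[20,0,0,0,0,0],[0,0,0,0,0,0],[0,0,0,0,0,0]])

```text
t: 22.78
eef_pos: [560.1, -20.4, 127.3]
tcp_rot: [0.576, 1.57, -0.609]
ft_force: [-0.3, 0.6, -1.4]
opening: 0.666
```

Run:
```python
from h import *
go([560.8,-23.2,100],np.radians(-68)); im,T=shot('w19')
h=cv2.cvtColor(im,cv2.COLOR_RGB2HSV).astype(int);H,S,V=h[...,0],h[...,1],h[...,2]
hand(im,T,((H<4)|(H>172))&(S>150)&(V>195),6.5)
fit(im,T,(V<120)&box(im,308,332,228,250),84,minlen=8,tag='tiphole')
```

```text
pos [560.1 -20.4 127.3] jawdeg -67.9 tilt 0.03 | shift [27.3 -0.4  2.8] turn [ 0.0018  0.0004 -0.0003] t 22.77
hand y,z,erosion,res [array([-0.61, -0.2 ,  0.61]), np.float64(0.19)]
tiphole outer 28 px [325.5 238.4] world [559.73 -23.6 ] r 3.08 res 0.15
```

View pics/w19.png

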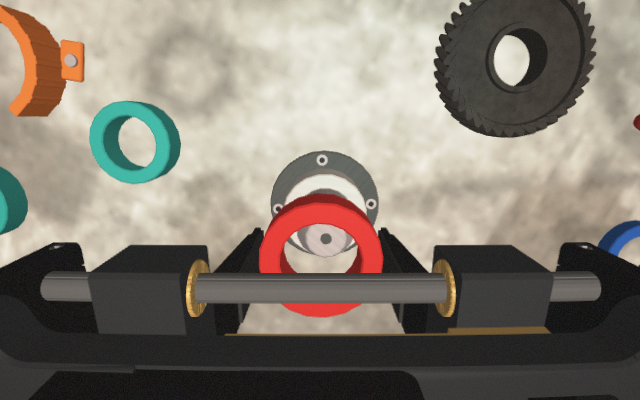

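Tip hole is at (325,238), 2.8 mm off along the jaw axis. Correcting that and lowering.

>>> step_arm(rows=[[0,-0.4,2.8,0.002,0,0],[0,0,0,0,0,0],[10,0,0,0,0,0],[10,0,0,0,0,0],[8,0,0,0,0,0],[0,0,0,0,0,0]])

```text
t: 23.58
eef_pos: [561.0, -23.4, 98.2]
tcp_rot: [0.888, 1.569, -0.299]
ft_force: [0.5, 1.3, -3.2]
opening: 0.669
```

Run:
```python
from h import *
go([560.8,-23.2,67],np.radians(-68))
```

```text
pos [561.  -23.4  98.2] jawdeg -68.0 tilt 0.09 | shift [31.2 -0.1 -0.3] turn [-0.0004  0.0009 -0.0012] t 23.57
```

Expected seat at about TCP 66.5 (38 + 28.5).

>>> step_arm(rows=[[8,0,0,0,0.001,-0.001],[8,0,0,0,0,0],[6,0,0,0,0,0],[4,0,0,0,0,0],[0,0,0,0,0,0]])

```text
t: 24.2
eef_pos: [561.1, -23.4, 70.3]
tcp_rot: [2.535, 1.571, 1.347]
ft_force: [0.1, -0.1, -3.2]
opening: 0.666
```

>>> step_arm(rows=[[2,0,0,0,0,0],[0,0,0,0,0,0]])

```text
t: 24.45
eef_pos: [561.3, -23.4, 68.4]
tcp_rot: [1.295, 1.57, 0.108]
ft_force: [0.3, -0.4, -1.7]
opening: 0.667
```

>>> step_arm(rows=[[1,0,0,0,0,0],[1,0,0,0,0,0],[0.5,0,0,0,0,0]])

```text
t: 24.82
eef_pos: [561.4, -23.4, 66.4]
tcp_rot: [1.146, 1.57, -0.041]
ft_force: [-2.5, 0.2, 7.7]
opening: 0.667
```

>>> step_arm(rows=[[0,0,0,0,0,0],[0,0,0,0,0,0],[0,0,0,0,0,0],[0,0,0,0,0,0],[0,0,0,0,0,0]], grip=95)

```text
t: 25.45
eef_pos: [561.8, -23.5, 66.7]
tcp_rot: [1.085, 1.568, -0.102]
ft_force: [0.2, -0.0, 0.8]
opening: 0.995
```

>>> step_arm(rows=[[-15,0,0,0,0,0],[-30,0,0,0,0,0],[-35,0,0,0,0,0],[-20,0,0,0,0,0],[0,0,0,0,0,0]])

```text
t: 26.08
eef_pos: [561.7, -23.5, 173.4]
tcp_rot: [1.062, 1.566, -0.125]
ft_force: [0.4, 0.4, -0.4]
opening: 0.998
```

Run:
```python
from h import *
s=env.read_camera('side'); save('s2.png',cv2.resize(s[120:320,200:420],(660,600)))
T=tool_pose(); d=np.array([622,-302,0])-[*T[:2,3],0]; print(T[:3,3],(T[:3,:3].T@d).round(0))
```

```text
[561.34752142 -23.42778485 172.47427635] [  0. -48. 281.]
```

View pics/s2.png

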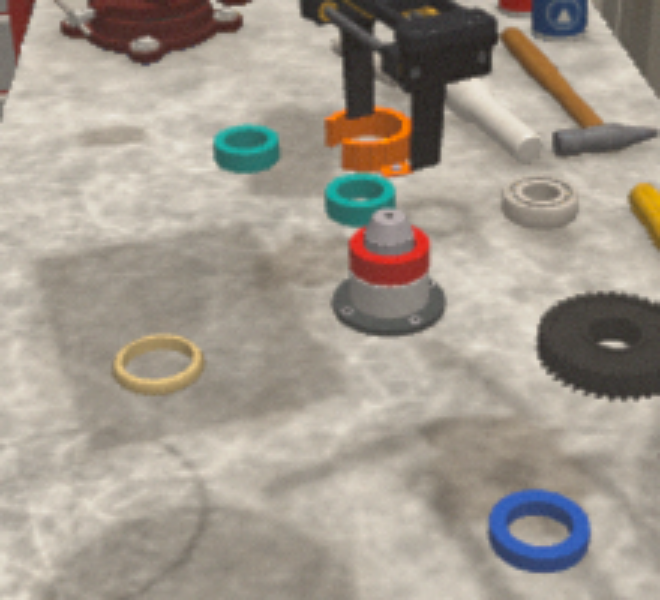

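Red sits flat on the thick ring. Blue next.

>>> step_arm(rows=[[0,-6,35,0,0,0],[0,-7,45,0,0,0],[5,-7,45,0,0,0],[5,-7,45,0,0,0],[10,-7,45,0,0,0],[10,-7,40,0,0,0],[5,-7,26,0,0,0],[0,0,0,0,0,0]])

```text
t: 27.12
eef_pos: [620.9, -309.1, 127.2]
tcp_rot: [-2.547, 1.562, 2.55]
ft_force: [-0.1, -0.5, 0.6]
opening: 0.999
```

Run:
```python
from h import *
go([622,-302,135],np.radians(-68)); im,T=shot('w20')
h=cv2.cvtColor(im,cv2.COLOR_RGB2HSV).astype(int);H,S,V=h[...,0],h[...,1],h[...,2]
for th in (100,170,185): fit(im,T,(abs(H-109)<12)&(S>110)&(V>th),14,minlen=100,tag='blue')
print(im[205,285:365:4].tolist())
```

```text
pos [ 620.9 -309.1  127.2] jawdeg -67.9 tilt 0.53 | shift [-7.8  3.6 -6.2] turn [ 0.0013 -0.0076  0.0052] t 27.12
blue outer 213 px [316.3 199.1] world [ 623.34 -302.82] r 31.31 res 0.26
blue hole 143 px [316.4 199.8] world [ 623.32 -303.  ] r 21.23 res 0.2
blue outer 160 px [321.  188.9] world [ 629.39 -303.32] r 24.21 res 3.27Traceback (most recent call last):
  File "<stdin>", line 4, in <module>
  File "h.py", line 44, in fit
    for c,h in zip(c_,hi[0]):
                      ~~^^^
TypeError: 'NoneType' object is not subscriptable
```

View pics/w20.png

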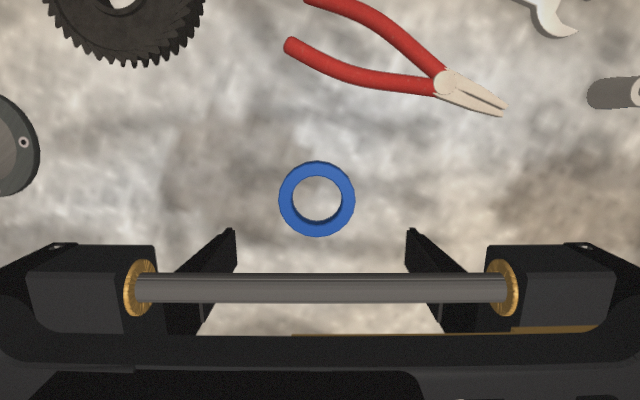

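Blue is at (316,199). A quick two-view height check with w2, then grasp.

Run:
```python
from h import *
a=load('w2');b=load('w20')
def g(p,T): o,d=ray(CW,p,T@CW['hand_eye']); return o,d[0]
im,T=a;h=cv2.cvtColor(im,cv2.COLOR_RGB2HSV).astype(int);o=fit(im,T,(abs(h[...,0]-109)<12)&(h[...,1]>110)&(h[...,2]>175)&box(im,390,500,20,130),14)
for q in o[:2]: print(tri([g(q[1],T),g([316.4,199.6],b[1])]))
```

```text
outer 313 px [444.1  78.3] world [ 621.44 -301.79] r 27.85 res 3.4
(array([ 623.41327927, -302.85460994,   11.99164097]), [np.float64(0.1110851868581813), np.float64(0.11108518685825475)])
```

>>> step_arm(rows=[[0,4.6,-4.8,0.001,-0.008,0.005],[20,0,0,0,0,0],[25,0,0,0,0,0],[25,0,0,0,0,0],[10,0,0,0,0,0],[0,0,0,0,0,0]])

```text
t: 27.92
eef_pos: [624.9, -293.2, 47.5]
tcp_rot: [0.743, 1.568, -0.436]
ft_force: [-0.0, -0.1, 0.0]
opening: 1.002
```

Run:
```python
from h import *
go([623.3,-302.9,27.5],np.radians(-68))
```

```text
pos [ 624.9 -293.2   47.5] jawdeg -67.6 tilt 0.17 | shift [20.  -5.2  8.3] turn [ 0.0075  0.0022 -0.0021] t 27.93
```

>>> step_arm(rows=[[0,-5.2,8.3,0.007,0.002,-0.002],[0,0,0,0,0,0],[0,0,0,0,0,0]])

```text
t: 28.3
eef_pos: [624.1, -303.8, 50.1]
tcp_rot: [0.609, 1.567, -0.578]
ft_force: [-0.1, -0.5, -0.1]
opening: 1.001
```

Run:
```python
from h import *
go([623.3,-302.9,27.5],np.radians(-68))
im,T=shot('w21')
h=cv2.cvtColor(im,cv2.COLOR_RGB2HSV).astype(int);H,S,V=h[...,0],h[...,1],h[...,2]
hand(im,T,(abs(H-109)<12)&(S>110)&(V>100),T[2,3]-14)
```

```text
pos [ 624.1 -303.8   50.1] jawdeg -68.0 tilt 0.2 | shift [22.6 -0.4 -1.2] turn [ 0.0001  0.0029 -0.002 ] t 28.3
hand y,z,erosion,res [array([-0.96, -1.23,  0.55]), np.float64(0.85)]
```

View pics/w21.png

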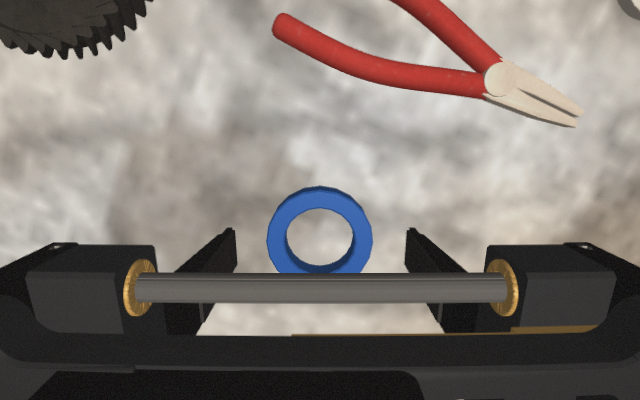

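>>> step_arm(rows=[[10,-0.4,-1.2,0,0.003,-0.002],[9,0,0,0,0,0],[3,0,0,0,0,0],[0,0,0,0,0,0]])

```text
t: 28.85
eef_pos: [623.0, -302.7, 26.0]
tcp_rot: [-2.565, 1.57, 2.532]
ft_force: [-0.3, -0.3, -0.4]
opening: 0.997
```

>>> step_arm(rows=[[0,0,0,0,0,0],[0,0,0,0,0,0],[0,0,0,0,0,0],[0,0,0,0,0,0],[0,0,0,0,0,0]], grip=50)

```text
t: 29.48
eef_pos: [623.2, -302.8, 26.6]
tcp_rot: [-2.8, 1.571, 2.297]
ft_force: [0.0, -1.4, -1.4]
opening: 0.665
```

Run:
```python
from h import *
go([623.3,-302.9,27.5],np.radians(-68)); print(env.state()['opening']*95)
im,T=shot('w22')
h=cv2.cvtColor(im,cv2.COLOR_RGB2HSV).astype(int);H,S,V=h[...,0],h[...,1],h[...,2]
for th in (80,130): hand(im,T,(abs(H-109)<12)&(S>110)&(V>th),T[2,3]-14)
```

```text
pos [ 623.2 -302.8   26.6] jawdeg -68.0 tilt 0.02 | shift [-0.9  0.   0.2] turn [ 0.0002 -0.0003  0.0001] t 29.48
63.18263893466474
hand y,z,erosion,res [array([-0.06, -0.48,  0.05]), np.float64(0.54)]
hand y,z,erosion,res [array([-0.52, -0.39,  0.44]), np.float64(0.17)]
```

View pics/w22.png

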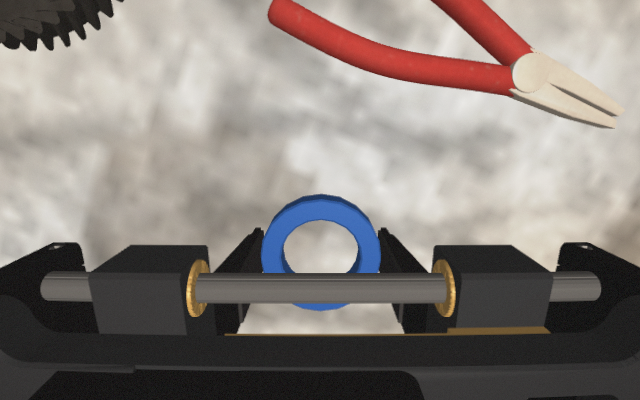

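>>> step_arm(rows=[[-15,0,0,0,0,0],[-40,0,0,0,0,0],[-50,0,0,0,0,0],[-30,7,-40,0,0,0],[0,8,-50,0,0,0],[0,9,-50,0,0,0],[0,9,-50,0,0,0],[0,8,-45,0,0,0]])

```text
t: 30.52
eef_pos: [572.4, -66.1, 173.1]
tcp_rot: [0.934, 1.564, -0.257]
ft_force: [0.4, -0.4, -1.5]
opening: 0.661
```

>>> step_arm(rows=[[0,4,-25,0,0,0],[0,0,0,0,0,0],[0,0,0,0,0,0]])

```text
t: 30.9
eef_pos: [566.3, -38.3, 176.2]
tcp_rot: [0.962, 1.561, -0.226]
ft_force: [0.0, -0.7, -1.2]
opening: 0.665
```

Run:
```python
from h import *
go([560.7,-23.3,135],np.radians(-68))
```

```text
pos [566.3 -38.3 176.2] jawdeg -68.0 tilt 0.56 | shift [ 41.1   0.  -16.2] turn [-0.0008  0.0056 -0.0081] t 30.9
```

>>> step_arm(rows=[[0,0,-16,-0.001,0.006,-0.008],[0,0,0,0,0,0],[18,0,0,0,0,0],[20,0,0,0,0,0],[0,0,0,0,0,0],[0,0,0,0,0,0]])

```text
t: 31.65
eef_pos: [561.0, -25.1, 138.2]
tcp_rot: [1.34, 1.57, 0.15]
ft_force: [0.5, 0.3, -2.1]
opening: 0.665
```

Run:
```python
from h import *
go([560.7,-23.3,115],np.radians(-68)); im,T=shot('w23')
h=cv2.cvtColor(im,cv2.COLOR_RGB2HSV).astype(int);H,S,V=h[...,0],h[...,1],h[...,2]
hand(im,T,(abs(H-109)<12)&(S>110)&(V>130),12.6)
fit(im,T,(V<120)&box(im,308,334,222,250),84,minlen=8,tag='tiphole')
```

```text
pos [561.  -25.1 138.2] jawdeg -68.2 tilt 0.04 | shift [23.2  0.4 -1.7] turn [-0.003   0.0002 -0.0006] t 31.65
hand y,z,erosion,res [array([-0.49, -0.4 ,  0.44]), np.float64(0.19)]
tiphole outer 26 px [318.3 231.1] world [559.77 -23.65] r 3.0 res 0.14
```

View pics/w23.png

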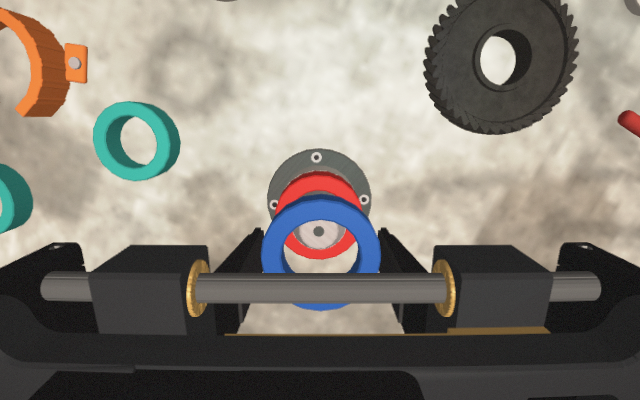

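>>> step_arm(rows=[[0,0.3,-1.6,-0.003,0,0],[8,0,0,0,0,0],[10,0,0,0,0,0],[10,0,0,0,0,0],[5,0,0,0,0,0],[0,0,0,0,0,0]])

```text
t: 32.45
eef_pos: [560.8, -23.4, 103.5]
tcp_rot: [1.155, 1.569, -0.032]
ft_force: [-0.0, -0.4, -0.8]
opening: 0.665
```

Run:
```python
from h import *
go([560.7,-23.3,87],np.radians(-68))
```

```text
pos [560.8 -23.4 103.5] jawdeg -68.0 tilt 0.08 | shift [16.5 -0.1 -0.1] turn [ 0.0003  0.0006 -0.0013] t 32.45
```

>>> step_arm(rows=[[6,0,0,0,0.001,-0.001],[5,0,0,0,0,0],[3,0,0,0,0,0],[0,0,0,0,0,0]])

```text
t: 32.95
eef_pos: [561.0, -23.5, 88.7]
tcp_rot: [1.859, 1.57, 0.673]
ft_force: [-0.8, -0.4, -1.7]
opening: 0.663
```

>>> step_arm(rows=[[1,0,0,0,0,0],[1,0,0,0,0,0],[0.5,0,0,0,0,0]])

```text
t: 33.33
eef_pos: [561.2, -23.5, 86.5]
tcp_rot: [1.479, 1.57, 0.292]
ft_force: [-1.7, 0.6, 5.0]
opening: 0.668
```

Seated at 86.5 with contact, as predicted. Releasing and retreating.

>>> step_arm(rows=[[0,0,0,0,0,0],[0,0,0,0,0,0],[0,0,0,0,0,0],[0,0,0,0,0,0],[0,0,0,0,0,0]], grip=95)

```text
t: 33.95
eef_pos: [561.5, -23.5, 86.8]
tcp_rot: [1.271, 1.569, 0.085]
ft_force: [0.3, 0.8, -0.0]
opening: 0.997
```

>>> step_arm(rows=[[-15,0,0,0,0,0],[-30,0,0,0,0,0],[-35,0,0,0,0,0],[-30,-10,0,0,0,0],[0,-40,0,0,0,0],[0,-30,0,0,0,0],[0,0,0,0,0,0]])

```text
t: 34.83
eef_pos: [485.6, -54.1, 206.4]
tcp_rot: [1.022, 1.563, -0.164]
ft_force: [0.2, -0.6, 0.1]
opening: 1.0
```

Run:
```python
from h import *
s=env.read_camera('side'); save('s3.png',cv2.resize(s[120:320,200:420],(660,600)))
im,T=shot('w24')
h=cv2.cvtColor(im,cv2.COLOR_RGB2HSV).astype(int);H,S,V=h[...,0],h[...,1],h[...,2]
fit(im,T,(abs(H-109)<12)&(S>110)&(V>130)&box(im,240,380,30,220),74,minlen=80,tag='blue')
fit(im,T,(V<120)&box(im,295,325,60,130),84,minlen=8,tag='tip')
# side: silhouette rows of the stack on the arbor axis
cs=env.get_calibration('side');P=np.linalg.inv(cs['pose'])
for z in (8,38,60,74):
    p=P[:3,:3]@np.array([560+0,-23-32,z])+P[:3,3]; print(z,np.round([cs['fx']*p[0]/p[2]+cs['cx'],cs['fy']*p[1]/p[2]+cs['cy']],1))
print([ (r,s[r,328].tolist()) for r in range(188,228,2)])
```

```text
blue outer 218 px [319.5 106.1] world [561.   -23.03] r 31.23 res 0.21
blue hole 148 px [319.5 106.6] world [561.09 -23.03] r 21.45 res 0.21
tip outer 20 px [319.5 107.5] world [560.36 -23.3 ] r 2.82 res 0.1
tip outer 67 px [306.8 117.2] world [553.93 -19.31] r 10.75 res 1.75
tip outer 8 px [317.  82.] world [577.6 -14.2] r 1.0 res 0.16
tip outer 10 px [322.5  65. ] world [590.72 -13.53] r 1.25 res 0.22
tip outer 40 px [303.3  68.6] world [581.01  -2.98] r 5.97 res 1.76
8 [331.  225.9]
38 [331.  215.1]
60 [331.1 207. ]
74 [331.1 201.8]
[(188, [51, 115, 112]), (190, [180, 168, 174]), (192, [160, 152, 150]), (194, [183, 171, 171]), (196, [149, 139, 139]), (198, [152, 143, 139]), (200, [74, 103, 181]), (202, [59, 91, 163]), (204, [53, 69, 114]), (206, [68, 64, 111]), (208, [142, 50, 47]), (210, [135, 44, 40]), (212, [141, 54, 50]), (214, [143, 65, 59]), (216, [137, 128, 123]), (218, [131, 127, 124]), (220, [128, 123, 115]), (222, [130, 125, 121]), (224, [135, 128, 123]), (226, [95, 100, 94])]
```

View pics/s3.png

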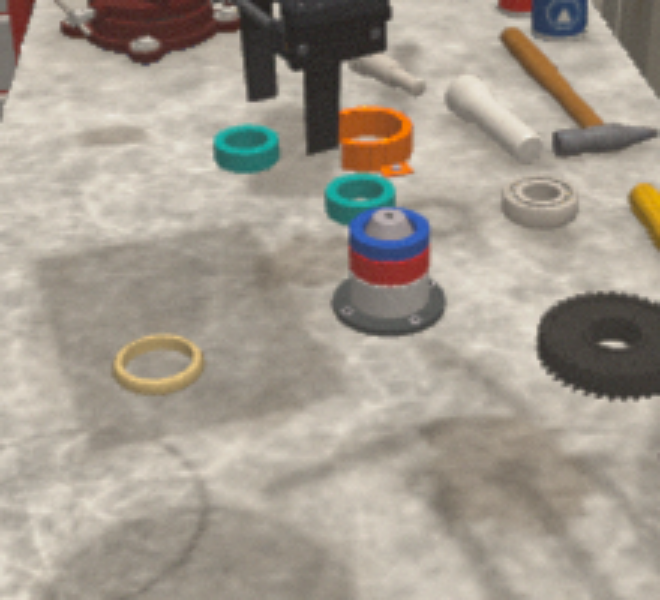

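View pics/w24.png

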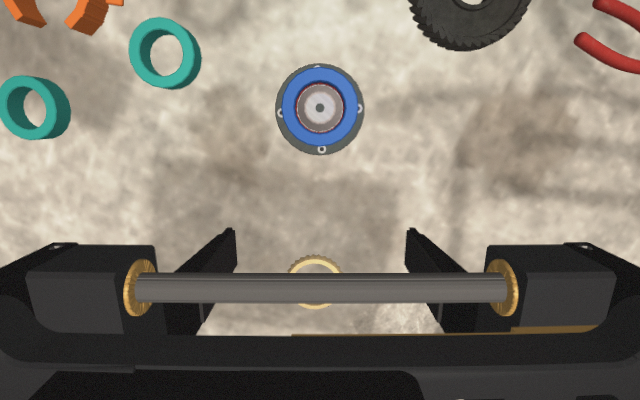

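The stack is in order, flat and seated. Ring boundaries in the side view fall at rows 215, 207 and about 200, against predicted 215, 207 and 202. Blue is centred within 0.8 mm of the tip, and the gripper is clear. Handing in.

```bash
python3 -c "
from h import *
print(env.job_done())"
```

```text
the job is handed in; nothing more can be done
None
```

All three spacer rings are on the arbor in order: the thick pale one on the flange, then red, then blue on top. Each was lowered until light contact and released, and I handed the job in at about 35 s. The red ring was pinched out through the holder's gap, set down on the free bench and regripped across its diameter before threading.

**Seating:** contact came at tool heights of 36.5, 66.4 and 86.5 mm, each within 0.1 mm of the fully seated height I expected. In the last side picture the joints between the rings are where they should be. Blue's upper edge came out about 2 pixels higher than predicted, read from rows sampled two apart.

**Centring:** the last wrist picture puts blue within 0.8 mm of the arbor tip. Thick and red were not measured again after release, but both looked flat and centred in the pictures.

**Bystanders:** the arm never touched the bearing, synchro ring or black gear, and they look unmoved in the pictures. I did not measure their positions again.

**Disagreements:** the two-view heights of the ring tops came out 2 mm low for thick and blue and about 4.5 mm low for red. The contact heights matched the stated thicknesses, so I put this down to the camera calibration, and for red probably also to its inner wall skewing the fit.

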